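# Pack up the contact jig and hold it closed

## Robot

A 7-joint arm with a two-finger parallel gripper is mounted at the origin on the work surface. World frame = base frame: x ahead of the robot, y to its left, z up, the work surface at z = 0. Lengths are in m, angles in rad, forces in N, time in s.
With the tool pointing down it reaches from about 0.425 to 0.925 m from the base axis. Payload 6.8 kg.
Tool frame: the origin (TCP) lies on the mounting face of the last link; the fingertips stand 173 mm ahead of it and the grasp point (between the pads) lies 155 mm ahead of it; z points along the fingers, y is the direction in which the jaws open and shut (so a half turn about z gives the same grasp; the last joint's range is limited). The gripper opens to 85 mm and grips with 20 to 120 N. Pads are 22 mm wide; open, the fingers measure 114 mm over their backs; the gripper's body (76 mm by 85 mm) begins 54 mm behind the grasp point. The pads swing forward as they close: fully open they stand 13 mm farther back than shut.
Start: joints at [-1.367, 0.477, 0.022, 1.555, -0.011, 1.109, -0.083], TCP at [0.207, 0.642, 0.405] pointing down, gripper open.
Joint ranges: [-2.96, 2.96], [-0.34, 2.1], [-1.41, 1.46], [0.24, 2.44], [-1.37, 4.51], [0.17, 1.92], [-2.96, 2.96]. Speed limits (rad/s): [2.39, 2.39, 3.14, 3.14, 3.14, 3.14, 3.14].

## Interface

Orientations are given as a unit quaternion [w, x, y, z].
In Python, from station import sensors, read_camera, bot gives the robot as it stands. The module is installed in compiled form; this text tells all that it offers.
- The arm moves only by the tool play_rows, never from a script. Its argument "commands" is a list of rows, each a list of 4 numbers: the shift along the tool's x, y, z in m, then the turn about the tool's z in degrees. A call has 1 to 20 rows; each row shifts and turns the commanded pose from where the row before left it, along the tool's axes as they then stand; what a row does not reach is not made up. A row lasts 1/10 s, in which the tool goes at most 50 mm and 8.59 degrees, less where a joint would pass 70% of its speed; a pose out of reach is approached as far as the arm can. A call with a gripper value outside its range is refused whole. "claw" is the finger opening in m, from 0 to 0.0854, set as the call begins (left out, the last holds). The fingers move at their own pace and stop on an object; "force" is the grip in N (left out, the last holds). Time passes only in rows, so rows that do not move let the fingers close. It gives the time, the measured TCP pose, the force and the opening at its end, in the units of the state.
- sensors.get_obs(): the state, without advancing time (a new reading comes with each control period).
- read_camera(name): name is "scene" or "top" or "wrist"; returns a dict with "frame" (480x640x3 uint8, blue, green, red), "depth" (480x640 float32, m along the optical axis (not along the pixel's ray), 0 where there is no reading), "fx", "fy", "cx", "cy" (pixels), "rvec" (rotation vector, rad) and "tvec" (3), from world to camera coordinates, as OpenCV has them; the wrist camera has in their place "T_tool_cam" (4x4, takes a point from camera to tool coordinates, whose origin is the TCP and whose axes are the flange's). Camera axes: x right, y down, z forward; pixel columns grow to the right and rows downward; lengths in m; the calibration is good to about 2 mm. A picture is of the moment at which its call begins: read the wrist's pose just before it.
- bot.hand_in(): hands the job in, once; it reports no verdict.
The state is a dict: "t": time; "q": joint angles; "joint_vel": joint speeds; "joint_torque": joint torques, N m; "eef_pos": TCP position; "tool_rot": TCP orientation; "contact_force": force on the tool from outside, world axes, zero at the start; "torque": the same for the moment, N m; "gripper_width": opening from 0.0 (shut) to 1.0 (fully open).
Only numpy, scipy, OpenCV 4.12 (cv2) and the standard library are available. Lean on these libraries where they do the work, as an engineer would, in place of code of your own. Each camera call takes 0.05 s, during which the arm holds its last target.

## Task

Lay aluminium spacer plates one on another, squarely in line with the jig's steel stage, until the gap under the bar is filled: when swung down by its T handle, the bar must still go fully down, and its sprung foot must bear on the pile. Finish while holding the bar fully down by hand, with the foot pressing on the pile; do not let go, and leave the other things on the bench alone.

Things in the scene. Friction and masses are not known exactly. Their poses are not given: they have to be found in the camera images.
- jig: Contact jig, fixed to the bench. Grey base plate 110 x 250 x 15 mm. Origin: on the bench, straight below the centre of the stage. Its y axis runs from the stage towards the hinge post, z up; the base plate reaches from y = -80 to y = +170 mm. The hinge axis is parallel to x at y = +125 mm, z = 112 mm. The bar is 20 mm wide, 12 mm thick and, when down, lies level from the hinge over the stage towards -y, its centre line 112 mm above the bench.
- bar (a joint): Hinged bar of the jig: angle in rad, 0 = fully down (level, on its own stop), 1.5 = upright. A light spring holds it upright; when let go it swings up again by itself. Holding it down takes about 3 N at the handle, plus about 0.7 of the foot's spring force.
- handle (a point): Centre of the T handle at the bar's free end: a round cross bar 14 mm thick and 38 mm long, parallel to the jig's x axis, 175 mm from the hinge axis. It can be pinched by its two ends from above and carried round the arc, turning between the fingers. Upright it is about 287 mm above the bench, down it is 112 mm above the bench (50 mm from the stage centre, on the side away from the hinge).
- foot (a joint): Sprung rubber foot (disc 25 mm across) under the bar, 125 mm from the hinge, so over the stage centre when the bar is down. Value in m: how far it is pushed in, 0 = free, 0.011 = the end of its travel. Spring 600 N/m with 1.2 N preload. Its pin stands up through the bar's top and rises as it is pushed in. With the bar fully down and the foot free, the foot's underside is 80 mm above the bench.
- stage: Steel stage of the jig, a block 44 (x) x 64 (y) x 10 mm on a column, lined up with the jig. Origin: centre of its top face. Its height is set differently each time, top 54.5 to 70.5 mm above the bench, so two or three plates are needed to fill the gap to the foot.
- plate1: Aluminium spacer plate, 44 (x) x 64 (y) x 10 mm, lying flat on the bench; four alike. Origin: centre of its underside; z up.
- plate2: Aluminium spacer plate, 44 (x) x 64 (y) x 10 mm, lying flat on the bench; four alike. Origin: centre of its underside; z up.
- plate3: Aluminium spacer plate, 44 (x) x 64 (y) x 10 mm, lying flat on the bench; four alike. Origin: centre of its underside; z up.
- plate4: Aluminium spacer plate, 44 (x) x 64 (y) x 10 mm, lying flat on the bench; four alike. Origin: centre of its underside; z up.
- beaker: Bystander: clear glass beaker, 60 mm across, 85 mm tall. Origin: centre of its underside.
- foam_cup: Bystander: white foam cup, 84 mm across, 110 mm tall. Origin: centre of its underside.
- weigh_dish: Bystander: shallow white weighing dish, 84 mm across, 20 mm tall. Origin: centre of its underside.
- washer: Bystander: flat steel washer, 36 mm across, 4 mm thick, lying among the plates. Origin: centre of its underside.
- stopper: Bystander: brick-red rubber stopper, 34 mm across, 28 mm tall. Origin: centre of its underside.
- wash_bottle: Bystander: clear plastic bottle with a cap, 66 mm across, 170 mm tall. Origin: centre of its underside.

How it is judged:
On the way:
1. at least two plates are piled squarely on the stage and let go, the bar up (value of joint bar above 0.8 rad and (((horizontal distance between plate1 and stage below 0.008 m and angle between the x axis of plate1 and the x axis of stage, either way round below 0.14 rad and angle between plate1's own z axis and vertical below 0.08 rad and z of plate1 in the frame of stage above -0.002 m) and z of plate1 in the frame of stage above 0.007 m and contact force between the fingers and plate1 below 0.1 N and linear speed of plate1 below 0.02 m/s) or ((horizontal distance between plate2 and stage below 0.008 m and angle between the x axis of plate2 and the x axis of stage, either way round below 0.14 rad and angle between plate2's own z axis and vertical below 0.08 rad and z of plate2 in the frame of stage above -0.002 m) and z of plate2 in the frame of stage above 0.007 m and contact force between the fingers and plate2 below 0.1 N and linear speed of plate2 below 0.02 m/s) or ((horizontal distance between plate3 and stage below 0.008 m and angle between the x axis of plate3 and the x axis of stage, either way round below 0.14 rad and angle between plate3's own z axis and vertical below 0.08 rad and z of plate3 in the frame of stage above -0.002 m) and z of plate3 in the frame of stage above 0.007 m and contact force between the fingers and plate3 below 0.1 N and linear speed of plate3 below 0.02 m/s) or ((horizontal distance between plate4 and stage below 0.008 m and angle between the x axis of plate4 and the x axis of stage, either way round below 0.14 rad and angle between plate4's own z axis and vertical below 0.08 rad and z of plate4 in the frame of stage above -0.002 m) and z of plate4 in the frame of stage above 0.007 m and contact force between the fingers and plate4 below 0.1 N and linear speed of plate4 below 0.02 m/s))), for 0.2 s.
At the end, for the whole second after the job is handed in: The robot holds the bar (over 1 N) within 0.025 rad of fully down; the foot bears on the pile with over 1 N, pushed in over 0.8 mm; each plate of the pile lies flat, within 8 mm and 0.14 rad of the stage; spare plates are 75 mm or more from the stage centre (value of joint bar below 0.025 rad and value of joint foot above 0.0008 m and (contact force between foot and plate1 above 1 N or contact force between foot and plate2 above 1 N or contact force between foot and plate3 above 1 N or contact force between foot and plate4 above 1 N) and contact force between any of the fingers, the arm and bar above 1 N and ((horizontal distance between plate1 and stage below 0.008 m and angle between the x axis of plate1 and the x axis of stage, either way round below 0.14 rad and angle between plate1's own z axis and vertical below 0.08 rad and z of plate1 in the frame of stage above -0.002 m) or horizontal distance between plate1 and stage above 0.075 m) and ((horizontal distance between plate2 and stage below 0.008 m and angle between the x axis of plate2 and the x axis of stage, either way round below 0.14 rad and angle between plate2's own z axis and vertical below 0.08 rad and z of plate2 in the frame of stage above -0.002 m) or horizontal distance between plate2 and stage above 0.075 m) and ((horizontal distance between plate3 and stage below 0.008 m and angle between the x axis of plate3 and the x axis of stage, either way round below 0.14 rad and angle between plate3's own z axis and vertical below 0.08 rad and z of plate3 in the frame of stage above -0.002 m) or horizontal distance between plate3 and stage above 0.075 m) and ((horizontal distance between plate4 and stage below 0.008 m and angle between the x axis of plate4 and the x axis of stage, either way round below 0.14 rad and angle between plate4's own z axis and vertical below 0.08 rad and z of plate4 in the frame of stage above -0.002 m) or horizontal distance between plate4 and stage above 0.075 m)); the arm keeps its last pose, push and grip.
It fails at once if a bystander is moved by more than 30 mm or tipped over ((distance of beaker from where it was at the start of the episode above 0.03 m or angle between beaker's own z axis and vertical above 0.5 rad) or (distance of foam_cup from where it was at the start of the episode above 0.03 m or angle between foam_cup's own z axis and vertical above 0.5 rad) or (distance of weigh_dish from where it was at the start of the episode above 0.03 m or angle between weigh_dish's own z axis and vertical above 0.5 rad) or (distance of washer from where it was at the start of the episode above 0.03 m or angle between washer's own z axis and vertical above 0.5 rad) or (distance of stopper from where it was at the start of the episode above 0.03 m or angle between stopper's own z axis and vertical above 0.5 rad) or (distance of wash_bottle from where it was at the start of the episode above 0.03 m or angle between wash_bottle's own z axis and vertical above 0.5 rad)).
It also fails if it takes over 72 s, if anything falls off the work surface, if the arm or the gripper's body presses on something with over 40 N, if the wrist force passes 120 N, or if a joint passes its speed limit or range.

## Working session

There is one attempt and no reset: what is moved stays moved. The work goes in short steps, Python scripts to look and compute and a tool call to move; the robot and the scene stay as the last step left them, time stands still between calls to the robot, and variables do not carry over. Pictures are saved under pics/ and viewed, and the job is handed in when it is done.

Besides the shell and the picture viewer there is one more tool, called after "Request:" as name([rows], argument=value, ...), one row to a line, values as JSON. play_rows: Moves the arm, as the interface text tells. Its arguments: {"type":"object","properties":{"commands":{"type":"array"},"claw":{"type":"number"},"force":{"type":"number"}},"required":["commands"]}

```bash
mkdir -p pics; cat > h.py <<'E'
import numpy as np, cv2
from station import sensors, read_camera, bot
def save(name, fn):
    o=sensors.get_obs(); c=read_camera(name); cv2.imwrite('pics/'+fn,c['frame'])
    np.savez('pics/'+fn[:-4]+'.npz',**{k:np.array(v) for k,v in c.items()},pos=o['eef_pos'],rot=o['tool_rot'])
    return c,o
def quatR(q):
    from scipy.spatial.transform import Rotation as R
    return R.from_quat([q[1],q[2],q[3],q[0]]).as_matrix()
def extr(d):
    """camera->world R,t"""
    if 'rvec' in d:
        R=cv2.Rodrigues(np.array(d['rvec']).reshape(3,1).astype(float))[0]; return R.T, -R.T@np.array(d['tvec']).reshape(3)
    T=d['T_tool_cam']; Rt=quatR(d['rot']); return Rt@T[:3,:3], Rt@T[:3,3]+d['pos']
def load(fn): return dict(np.load('pics/'+fn+'.npz'))
def ray(d,u,v):
    R,t=extr(d); return t, R@np.array([(u-d['cx'])/d['fx'],(v-d['cy'])/d['fy'],1.])
def onplane(d,u,v,z):
    t,r=ray(d,u,v); return t+r*(z-t[2])/r[2]
def cloud(d):
    R,t=extr(d); dep=d['depth']; v,u=np.mgrid[:480,:640]
    P=np.stack([(u-d['cx'])/d['fx']*dep,(v-d['cy'])/d['fy']*dep,dep],-1)@R.T+t
    P[dep==0]=np.nan; return P
def proj(d,p):
    R,t=extr(d); c=R.T@(np.array(p)-t); return d['fx']*c[0]/c[2]+d['cx'], d['fy']*c[1]/c[2]+d['cy']
E
python3 - <<'E'
from h import *
for n in ['scene','top','wrist']:
    c,o=save(n,n+'0.png')
print(o)
E
```

```text
{'t': 0.1, 'q': array([-1.36711708,  0.47771245,  0.02235086,  1.55633149, -0.01150268,
        1.10932058, -0.08308569]), 'joint_vel': array([ 2.36726393e-04,  4.03306112e-05,  6.91812627e-04, -4.82170868e-03,
        1.83259028e-04, -1.37372048e-04,  7.69676647e-04]), 'joint_torque': array([ 3.20217165e-03, -5.97759247e+01,  1.61293633e+00, -2.81951970e+01,
        1.27879667e-02,  5.09363366e-03,  5.18778552e-05]), 'eef_pos': array([0.20697689, 0.6422255 , 0.40383512]), 'tool_rot': array([-6.76784138e-05,  1.55246070e-01,  9.87875489e-01, -8.19010328e-04]), 'contact_force': array([-0.66909338, -0.36563595, -0.81800449]), 'torque': array([-0.03106868,  0.02799757, -0.06777725]), 'gripper_width': 1.0023602444705577}
```

View pics/scene0.png

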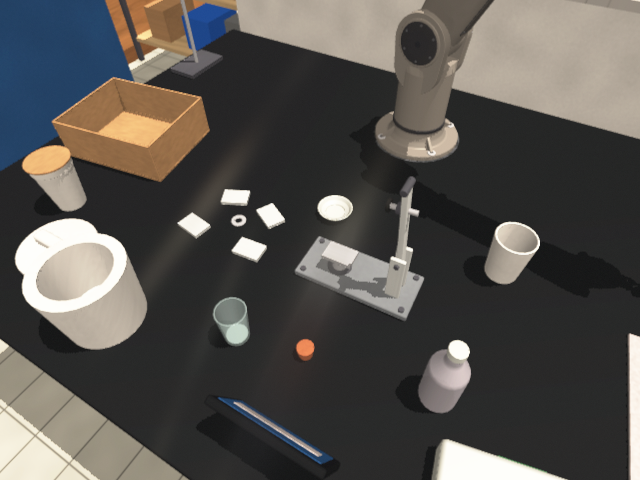

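View pics/top0.png

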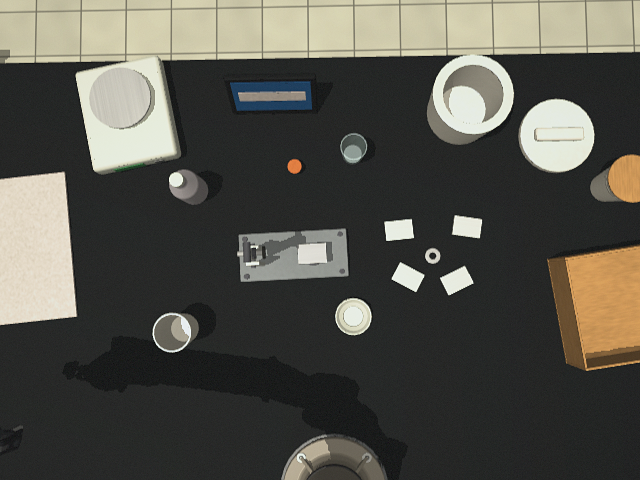

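View pics/wrist0.png

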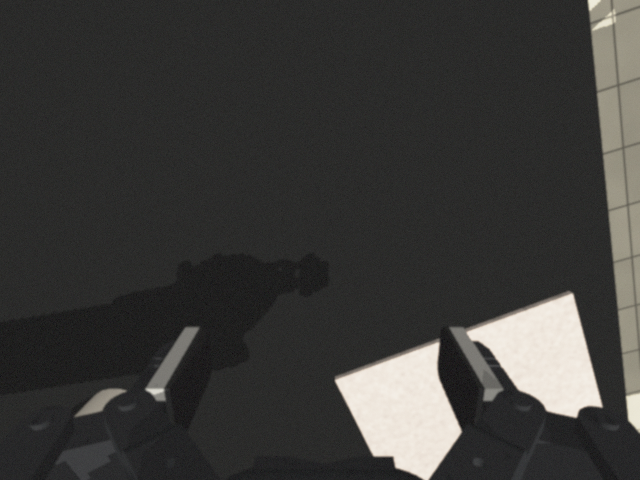

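The top view shows the jig with its stage at about (312,253), hinge post at about (252,254), and plates at (399,230), (467,227), (407,277) and (457,281). The washer is at (432,256). Next I measure these.

```bash
python3 - <<'E'
from h import *
d=load('top0'); s=load('scene0')
for n,D in (('top',d),('scene',s)): print(n,'cam',extr(D)[1].round(3), D['fx'],(D['depth']>0).mean())
P=cloud(d); img=d['frame'].astype(int)
m=((img.min(2)>190)).astype(np.uint8)
cs,_=cv2.findContours(m,cv2.RETR_EXTERNAL,cv2.CHAIN_APPROX_NONE)
for c in cs:
    a=cv2.contourArea(c)
    if 60<a<1500:
        (x,y),(w,h),t=cv2.minAreaRect(c); 
        mm=np.zeros((480,640),np.uint8); cv2.drawContours(mm,[c],-1,1,-1); mm=cv2.erode(mm,np.ones((3,3)))
        z=np.nanmedian(P[mm>0][:,2]) if mm.sum() else np.nan
        zz=z if z==z else .01
        box=cv2.boxPoints(((x,y),(w,h),t)); W=np.array([onplane(d,*b,zz) for b in box])
        e=W[1]-W[0]; f=W[2]-W[1]; L=e if np.linalg.norm(e)>np.linalg.norm(f) else f
        print('px',round(x),round(y),'a',a,'z',z.round(4),'ctr',onplane(d,x,y,zz).round(4),'sides',np.linalg.norm(e).round(4),np.linalg.norm(f).round(4),'longdir deg',(np.degrees(np.arctan2(L[1],L[0]))%180).round(1))
# base plate
z=P[...,2]; print('bench z',np.nanmedian(z[200:340,100:600]))
mb=((abs(z-.015)<.006)&(np.abs(img.mean(2)-120)<50)).astype(np.uint8); mb[:, :230]=0; mb[:,355:]=0; mb[:225]=0; mb[290:]=0
c=max(cv2.findContours(mb,cv2.RETR_EXTERNAL,cv2.CHAIN_APPROX_NONE)[0],key=cv2.contourArea)
r=cv2.minAreaRect(c); W=np.array([onplane(d,*b,.015) for b in cv2.boxPoints(r)])
print('base',W.round(4).tolist(),'ctr',W.mean(0).round(4),np.linalg.norm(W[1]-W[0]),np.linalg.norm(W[2]-W[1]),[np.degrees(np.arctan2(*(W[i+1]-W[i])[1::-1])) for i in range(2)])
# bar
for v in range(243,268,3): print(v,[ (round(float(z[v,u]),3)) for u in range(232,276,3)])
big=cv2.resize(d['frame'][210:310,220:500],None,fx=2.85,fy=2.85,interpolation=cv2.INTER_CUBIC); cv2.imwrite('pics/top0z.png',big)
E
```

```text
top cam [ 0.483 -0.007  1.414] 609.9433781574711 0.9957845052083333
scene cam [1.029 0.301 0.749] 433.1488837353216 0.9959505208333334
px 172 332 a 1114.5 z 0.0372 ctr [0.359  0.3604 0.0372] sides 0.0841 0.085 longdir deg 0.3
px 355 315 a 495.0 z 0.0058 ctr [ 0.3931 -0.0537  0.0058] sides 0.0562 0.0637 longdir deg 35.5
px 456 280 a 481.0 z 0.0096 ctr [ 0.4701 -0.2865  0.0096] sides 0.0625 0.0426 longdir deg 116.0
px 408 277 a 474.0 z 0.0096 ctr [ 0.4789 -0.1753  0.0096] sides 0.0427 0.0626 longdir deg 61.3
px 432 256 a 136.0 z 0.0018 ctr [ 0.5275 -0.2333  0.0018] sides 0.0311 0.0308 longdir deg 134.4
px 312 253 a 484.0 z 0.0569 ctr [0.533  0.0425 0.0569] sides 0.0627 0.0425 longdir deg 92.7
px 399 230 a 462.5 z 0.0098 ctr [ 0.5872 -0.1567  0.0098] sides 0.063 0.0425 longdir deg 95.8
px 467 227 a 464.0 z 0.0096 ctr [ 0.5931 -0.3127  0.0096] sides 0.0425 0.0623 longdir deg 81.2
px 176 180 a 130.0 z 0.1691 ctr [0.6841 0.319  0.1691] sides 0.0263 0.0268 longdir deg 44.8
bench z 0.0002857310335111496
base [[0.5799, 0.2147, 0.015], [0.5912, -0.0348, 0.015], [0.4821, -0.0396, 0.015], [0.470
[... 441 characters left out ...]
.105, 0.247, 0.014, 0.016, 0.015, 0.012]
252 [-0.002, -0.001, 0.237, 0.243, 0.295, 0.29, 0.29, 0.247, 0.24, 0.239, 0.245, 0.229, 0.02, 0.014, 0.013]
255 [-0.003, -0.001, 0.242, 0.242, 0.292, 0.292, 0.289, 0.246, 0.236, 0.236, 0.247, 0.239, 0.008, 0.018, 0.018]
258 [0.003, 0.003, -0.002, 0.012, 0.29, 0.293, 0.288, 0.24, 0.014, 0.014, 0.238, 0.239, 0.02, 0.015, 0.015]
261 [0.001, 0.002, 0.004, 0.013, 0.293, 0.291, 0.294, 0.114, 0.011, 0.013, 0.015, 0.015, 0.014, 0.015, 0.015]
264 [-0.003, -0.004, 0.003, 0.01, 0.012, 0.129, 0.124, 0.126, 0.128, 0.127, 0.065, 0.012, 0.018, 0.012, 0.019]
267 [-0.004, 0.002, 0.001, 0.016, 0.008, 0.017, 0.014, 0.113, 0.012, 0.012, 0.012, 0.014, 0.014, 0.019, 0.013]
```

View pics/top0z.png

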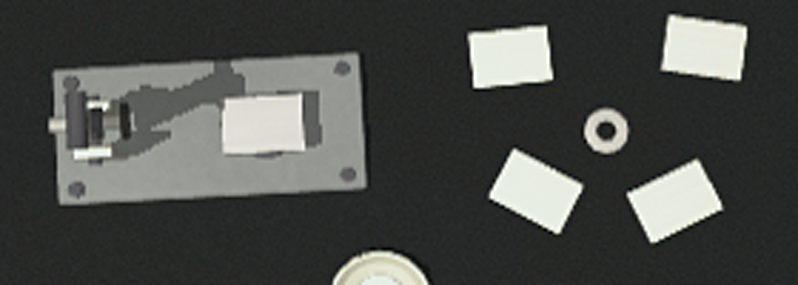

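Request:
play_rows([
  [0,0,-0.012,8.3],
  [0,0,-0.012,8.3],
  [0,0,-0.012,8.3],
  [0,0,-0.012,8.3],
  [0,0,-0.012,8.3],
  [0,0,-0.012,8.3],
  [0,0,-0.012,8.3],
  [0,0,-0.012,8.2],
  [0,0,0,0],
], claw=0.064, force=40)

```text
t: 1.05
eef_pos: [0.207, 0.6428, 0.5022]
tool_rot: [-0.001, 0.671, 0.742, 0.001]
contact_force: [0.7, -0.1, 0.5]
gripper_width: 0.754
```

```bash
cat >> h.py <<'E'
def go(x,y,z,jaw=None):
    """tool-frame shift + turn to bring TCP to x,y,z (TCP) and jaw axis to angle jaw (deg, mod 180)"""
    o=sensors.get_obs(); R=quatR(o['tool_rot']); p=o['eef_pos']
    ja=np.degrees(np.arctan2(R[1,1],R[0,1]))
    print('t',round(o['t'],2),'pos',p.round(4),'jaw',ja.round(2),'tilt',np.degrees(np.arccos(-R[2,2])).round(2),'F',o['contact_force'].round(2),'w',round(o['gripper_width']*.0854,4),'q',o['q'].round(2))
    if x is None: return
    print(' shift now',(R.T@(np.array([x,y,z])-p)).round(4))
    if jaw is not None:
        tn=-((jaw-ja+90)%180-90); th=np.radians(tn)
        Rz=np.array([[np.cos(th),-np.sin(th),0],[np.sin(th),np.cos(th),0],[0,0,1]])
        print(' turn',tn.round(2),' shift after turn',((R@Rz).T@(np.array([x,y,z])-p)).round(4))
E
python3 - <<'E'
from h import *
go(.5872,-.1567,.50,5.8)
E
```

```text
t 1.05 pos [0.207  0.6428 0.5022] jaw 5.77 tilt 0.15 F [ 0.69 -0.11  0.54] w 0.0644 q [-1.54  0.42  0.28  1.45 -0.11  1.29 -1.16]
 shift now [-8.336e-01  2.978e-01  6.000e-04]
 turn -0.03  shift after turn [-8.338e-01  2.974e-01  6.000e-04]
```

Request:
play_rows([
  [-0.02,0.007,0,0],
  [-0.038,0.0136,0,0],
  [-0.038,0.0136,0,0],
  [-0.038,0.0136,0,0],
  [-0.038,0.0136,0,0],
  [-0.038,0.0136,0,0],
  [-0.038,0.0136,0,0],
  [-0.038,0.0136,0,0],
  [-0.038,0.0136,0,0],
  [-0.038,0.0136,0,0],
  [-0.038,0.0136,0,0],
  [-0.038,0.0136,0,0],
  [-0.038,0.0136,0,0],
  [-0.038,0.0136,0,0],
  [-0.038,0.0136,0,0],
  [-0.038,0.0136,0,0],
  [-0.038,0.0136,0,0],
  [-0.038,0.0136,0,0],
  [-0.038,0.0136,0,0],
  [-0.038,0.0136,0,0],
])

```text
t: 3.05
eef_pos: [0.5468, -0.07, 0.5]
tool_rot: [-0.0, 0.668, 0.744, -0.0]
contact_force: [-0.6, 0.4, 0.9]
gripper_width: 0.752
```

```bash
python3 - <<'E'
from h import *
go(.5872,-.1567,.35,5.8)
E
```

```text
t 3.05 pos [ 0.5468 -0.07    0.5   ] jaw 6.12 tilt 0.04 F [-0.62  0.44  0.92] w 0.0642 q [-0.67  0.24  0.83  1.77 -0.19  1.21  0.32]
 shift now [-0.0905  0.0311  0.15  ]
 turn 0.32  shift after turn [-0.0903  0.0316  0.15  ]
```

Request:
play_rows([
  [-0.03,0.01,0.03,0],
  [-0.03,0.011,0.04,0],
  [-0.03,0.011,0.04,0],
  [0,0,0.04,0],
  [0,0,0,0],
  [0,0,0,0],
])

```text
t: 3.65
eef_pos: [0.5867, -0.1534, 0.3524]
tool_rot: [-0.001, 0.669, 0.743, -0.001]
contact_force: [-0.6, -0.5, 1.2]
gripper_width: 0.75
```

```bash
python3 - <<'E'
from h import *
save('wrist','w1.png')
go(.5872,-.1567,.25,5.8)
E
```

```text
t 3.7 pos [ 0.5873 -0.1533  0.3539] jaw 5.97 tilt 0.07 F [ 1.07  0.29 -0.65] w 0.0644 q [-0.39  0.51  0.74  1.81 -0.41  0.98  0.63]
 shift now [-0.0033 -0.0005  0.1039]
 turn 0.17  shift after turn [-0.0033 -0.0005  0.1039]
```

View pics/w1.png

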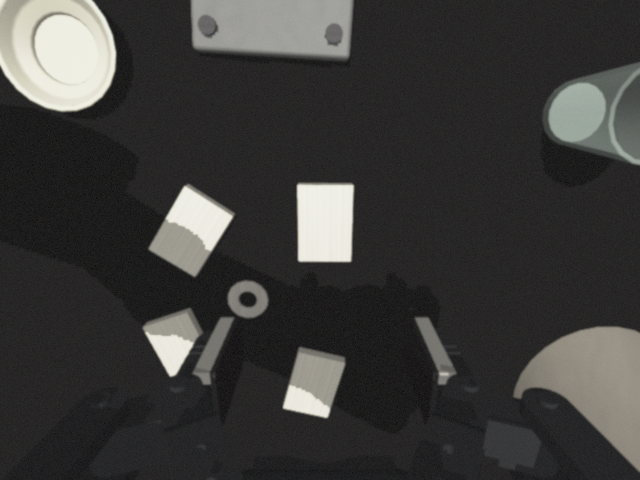

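The wrist view shows the target plate whole at (325,222), and another plate at (191,230). Checking wrist against top:

```bash
cat >> h.py <<'E'
def rects(d,z,thr=110,amin=800,amax=60000,top=True,smax=60):
    img=d['frame'].astype(int); hsv=cv2.cvtColor(d['frame'],cv2.COLOR_BGR2HSV)
    m=((img.min(2)>thr)&(hsv[...,1]<smax)).astype(np.uint8)
    out=[]
    for c in cv2.findContours(m,cv2.RETR_EXTERNAL,cv2.CHAIN_APPROX_NONE)[0]:
        if amin<cv2.contourArea(c)<amax:
            W=np.array([onplane(d,*p[0],z)[:2] for p in c]).astype(np.float32)
            (x,y),(w,h),t=cv2.minAreaRect((W*1000)); b=cv2.boxPoints(((x,y),(w,h),t)); e=b[1]-b[0]; f=b[2]-b[1]
            L=e if np.hypot(*e)>np.hypot(*f) else f
            print('px',c.mean((0,1)).round(),'ctr mm',round(x,1),round(y,1),'sides',round(max(w,h),1),round(min(w,h),1),'long',round(float(np.degrees(np.arctan2(L[1],L[0]))%180),1),'depthz',)
E
python3 - <<'E'
from h import *
d=load('w1'); rects(d,.010); P=cloud(d)
for u,v in ((325,222),(215,215),(280,45)): print(u,v,P[v,u].round(4))
E
```

```text
px [313. 384.] ctr mm 591.3 -308.7 sides 67.4 44.7 long 81.5 depthz
px [599. 386.] ctr mm 878.3 -286.3 sides 182.6 96.3 long 146.8 depthz
px [172. 340.] ctr mm 466.9 -279.2 sides 56.1 44.8 long 115.6 depthz
px [247. 299.] ctr mm 527.0 -227.6 sides 32.2 32.1 long 96.0 depthz
px [190. 230.] ctr mm 478.4 -171.9 sides 65.4 44.5 long 61.6 depthz
px [325. 222.] ctr mm 585.9 -153.7 sides 65.0 44.4 long 95.5 depthz
px [602. 120.] ctr mm 777.5 -60.2 sides 70.4 65.1 long 110.2 depthz
px [273.  25.] ctr mm 534.9 -19.0 sides 110.7 34.4 long 5.9 depthz
px [55. 48.] ctr mm 385.2 -53.0 sides 83.8 71.2 long 5.9 depthz
325 222 [ 0.5861 -0.1527  0.0097]
215 215 [ 0.498  -0.1562  0.0093]
280 45 [ 0.5417 -0.0289  0.0121]
```

```bash
python3 - <<'E'
from h import *
d=load('w1'); T=d['T_tool_cam']; dep=d['depth']; print(T.round(3))
v,u=np.mgrid[:480,:640]
C=np.stack([(u-d['cx'])/d['fx']*dep,(v-d['cy'])/d['fy']*dep,dep],-1)@T[:3,:3].T+T[:3,3]
m=(dep>0)&(C[...,2]<.2)
print('max z of hand pts',np.percentile(C[m][:,2],[90,99,99.9,100]))
for uu,vv in ((228,322),(225,330),(215,360),(205,378),(422,322),(428,335),(440,365),(448,378)): print(uu,vv,C[vv,uu].round(4))
E
```

```text
[[-0.    -0.947 -0.322  0.084]
 [ 1.    -0.    -0.    -0.001]
 [ 0.    -0.322  0.947  0.032]
 [ 0.     0.     0.     1.   ]]
max z of hand pts [0.14126877 0.16261455 0.1673627  0.16981935]
228 322 [ 0.0117 -0.0355  0.1606]
225 330 [ 0.0113 -0.0354  0.1555]
215 360 [ 0.0116 -0.0342  0.1372]
205 378 [ 0.0096 -0.0357  0.131 ]
422 322 [0.0114 0.0351 0.1612]
428 335 [0.0115 0.035  0.1519]
440 365 [0.0121 0.0341 0.1338]
448 378 [0.0125 0.0344 0.127 ]
```

Request:
play_rows([
  [-0.002,-0.001,0.03,0.3],
  [0,0,0.04,0],
  [0,0,0.04,0],
  [0,0,0.03,0],
  [0,0,0.02,0],
  [0,0,0.013,0],
  [0,0,0.005,0],
  [0,0,0,0],
  [0,0,0,0],
])

```text
t: 4.6
eef_pos: [0.5868, -0.1558, 0.1761]
tool_rot: [0.001, 0.672, 0.741, 0.001]
contact_force: [-0.1, -0.2, 0.4]
gripper_width: 0.752
```

```bash
python3 - <<'E'
from h import *
save('wrist','w2.png')
go(.5865,-.155,.171,5.7)
E
```

```text
t 4.65 pos [ 0.5867 -0.1559  0.176 ] jaw 5.55 tilt 0.13 F [-0.11 -0.15 -0.54] w 0.0641 q [-0.25  0.74  0.56  1.9  -0.61  0.67  0.78]
 shift now [ 0.0009 -0.0002  0.005 ]
 turn -0.15  shift after turn [ 0.0009 -0.0002  0.005 ]
```

View pics/w2.png

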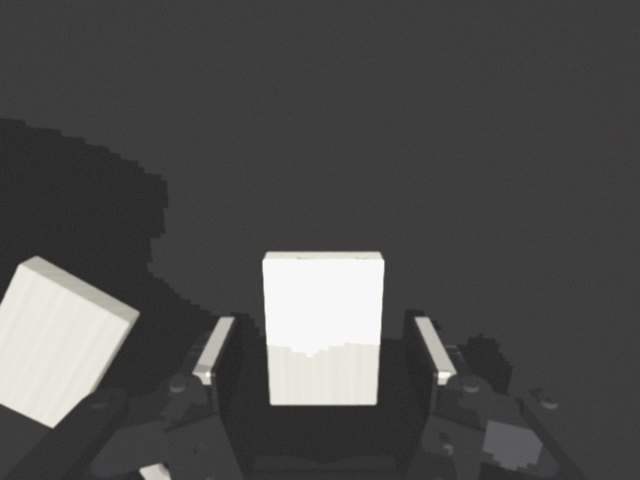

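```bash
python3 - <<'E'
from h import *
d=load('w2'); rects(d,.010,thr=150)
E
```

```text
px [435. 349.] ctr mm 630.6 -155.1 sides 32.2 7.5 long 116.6 depthz
px [ 53. 340.] ctr mm 480.0 -169.7 sides 69.3 43.6 long 61.5 depthz
px [323. 327.] ctr mm 585.8 -152.2 sides 65.9 43.8 long 95.5 depthz
```

Request:
play_rows([
  [0,0,0.005,0],
  [0,0,0,0],
  [0,0,0,0],
  [0,0,0,0],
  [0,0,0,0],
  [0,0,0,0],
])

```text
t: 5.25
eef_pos: [0.5861, -0.1558, 0.1696]
tool_rot: [0.0, 0.672, 0.74, -0.0]
contact_force: [0.6, 0.1, -0.1]
gripper_width: 0.752
```

Request:
play_rows([
  [0,0,0,0],
  [0,0,0,0],
  [0,0,0,0],
  [0,0,0,0],
  [0,0,0,0],
], claw=0.03, force=40)

```text
t: 5.75
eef_pos: [0.587, -0.1564, 0.1717]
tool_rot: [0.001, 0.672, 0.74, 0.001]
contact_force: [-2.7, 1.3, 15.8]
gripper_width: 0.504
```

Request:
play_rows([
  [0,0,-0.01,0],
  [0,0,-0.03,0],
  [0,0,-0.04,0],
  [0,0,-0.03,0],
  [0,0,0,0],
])

```text
t: 6.25
eef_pos: [0.5873, -0.1567, 0.2838]
tool_rot: [0.003, 0.672, 0.74, 0.002]
contact_force: [1.0, -0.5, -1.1]
gripper_width: 0.5
```

```bash
python3 - <<'E'
from h import *
save('wrist','w3.png')
go(.533,.0425,.31,2.6)
E
```

```text
t 6.3 pos [ 0.5866 -0.156   0.2816] jaw 5.53 tilt 0.22 F [-0.74 -0.01 -1.09] w 0.0429 q [-0.33  0.6   0.68  1.86 -0.49  0.85  0.69]
 shift now [ 0.2027 -0.0341 -0.0287]
 turn 2.93  shift after turn [ 0.2007 -0.0444 -0.0287]
```

View pics/w3.png

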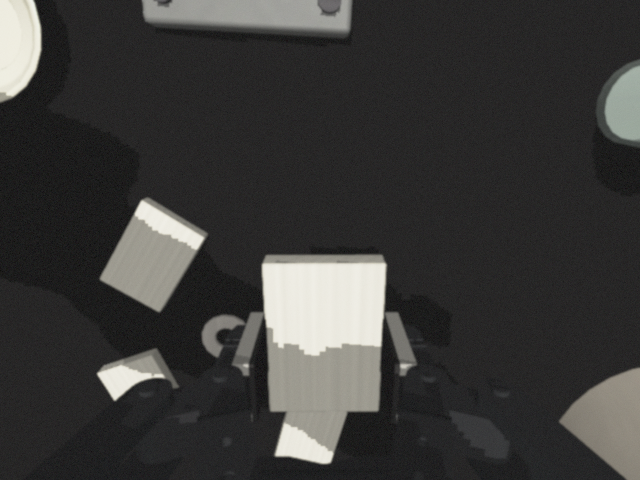

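The plate is held squarely, top face corners about (263,263), (386,263), (379,411), (269,411). Now I work out where it sits in the tool.

```bash
python3 - <<'E'
from h import *
d=load('w3'); R=quatR(d['rot'])
Q=[onplane(d,u,v,d['pos'][2]-.161) for u,v in ((263,263),(386,263),(379,411),(269,411))]
T=[(R.T@(q-d['pos'])) for q in Q]; print(np.round(T,4)); c=np.mean(T,0); print('ctr tool',c.round(4))
E
```

```text
[[ 0.0345 -0.0217  0.1608]
 [ 0.0344  0.0208  0.1611]
 [-0.0285  0.0212  0.1612]
 [-0.0282 -0.0225  0.1609]]
ctr tool [ 0.0031 -0.0005  0.161 ]
```

Request:
play_rows([
  [0.02,-0.004,-0.01,2.9],
  [0.03,-0.01,-0.02,0],
  [0.03,-0.01,-0.02,0],
  [0.02,0,-0.01,0],
  [0,0,0,0],
  [0,0,0,0],
])

```text
t: 6.9
eef_pos: [0.5561, -0.0568, 0.3387]
tool_rot: [-0.0, 0.69, 0.724, -0.001]
contact_force: [-0.6, -0.5, -0.7]
gripper_width: 0.504
```

```bash
python3 - <<'E'
from h import *
save('wrist','w4.png')
go(.533,.0425,.31,2.6)
E
```

```text
t 6.95 pos [ 0.556  -0.0577  0.3386] jaw 2.62 tilt 0.1 F [ 0.03 -0.5  -0.59] w 0.0424 q [-0.6   0.46  0.78  1.94 -0.4   0.91  0.43]
 shift now [ 0.1011 -0.0184  0.0286]
 turn 0.02  shift after turn [ 0.1011 -0.0184  0.0286]
```

View pics/w4.png

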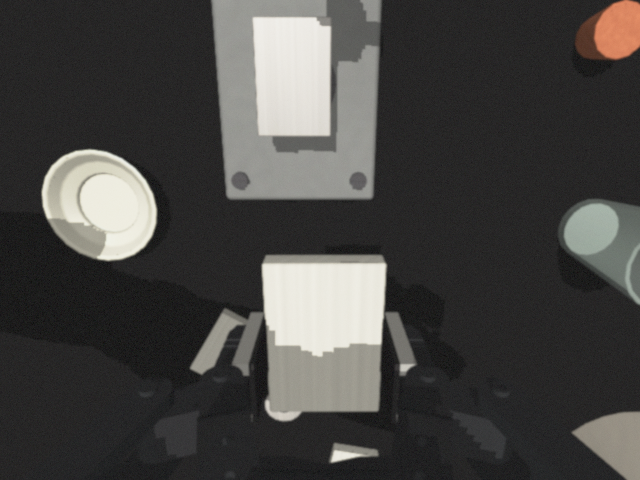

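The stage top shows at about (253,17)–(330,135). I take its height from depth and its position from the ray onto that plane.

```bash
python3 - <<'E'
from h import *
d=load('w4'); P=cloud(d)
zs=P[25:125,262:322,2]; z=np.nanmedian(zs); print('stage z',z, 'base z',np.nanmedian(P[150:190,260:340,2]),'bench',np.nanmedian(P[220:240,200:240,2]), np.nanmedian(P[190:210,400:500,2]))
z0=z
img=d['frame']; 
for zz in (z0,):
    rects(d,zz,thr=190)
# corners of base plate near edge (z=.015)
for u,v in ((228,196),(373,196)): print(onplane(d,u,v,.015).round(4))
R=quatR(d['rot']); print('plate held world ctr', (d['pos']+R@np.array([.0031,-.0005,.161])).round(4))
E
```

```text
stage z 0.05616468913513384 base z 0.013958339189158342 bench -0.001017044578402404 -0.0010396041883161677
px [324. 304.] ctr mm 557.1 -104.8 sides 82.4 71.0 long 2.7 depthz
px [ 96. 191.] ctr mm 412.2 -34.5 sides 71.1 64.9 long 137.5 depthz
px [292.  76.] ctr mm 531.9 44.9 sides 62.4 42.5 long 92.7 depthz
[ 0.483  -0.0348  0.015 ]
[ 0.59   -0.0297  0.015 ]
plate held world ctr [ 0.5553 -0.0537  0.1777]
```

```bash
python3 - <<'E'
from h import *
c,o=save('scene','s1.png')
d=load('s1'); 
cv2.imwrite('pics/s1z.png',cv2.resize(c['frame'][100:330,250:480],None,fx=2.6,fy=2.6,interpolation=cv2.INTER_CUBIC))
R=quatR(o['tool_rot'])
for p in ([.084,-.001,.032],[0,0,0],[0,0,.155],[.1,0,.032],[.084,0,0]): print(p,np.round(proj(d,o['eef_pos']+R@np.array(p))))
E
```

```text
[0.084, -0.001, 0.032] [328. 159.]
[0, 0, 0] [281. 128.]
[0, 0, 0.155] [288. 198.]
[0.1, 0, 0.032] [337. 162.]
[0.084, 0, 0] [328. 143.]
```

View pics/s1z.png

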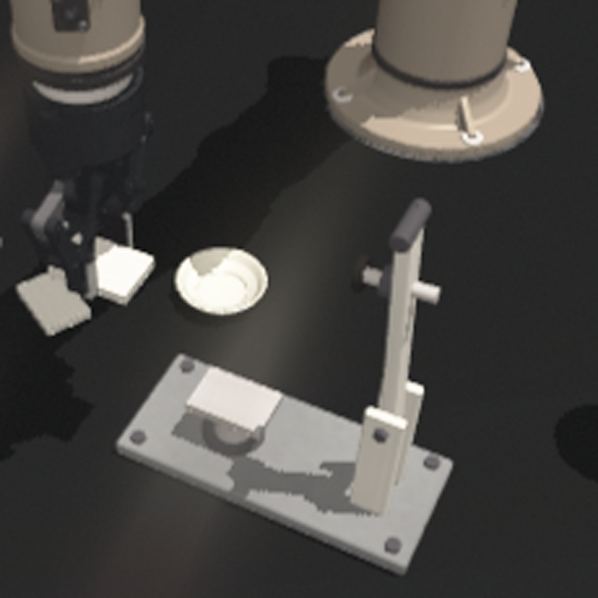

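View pics/s1.png

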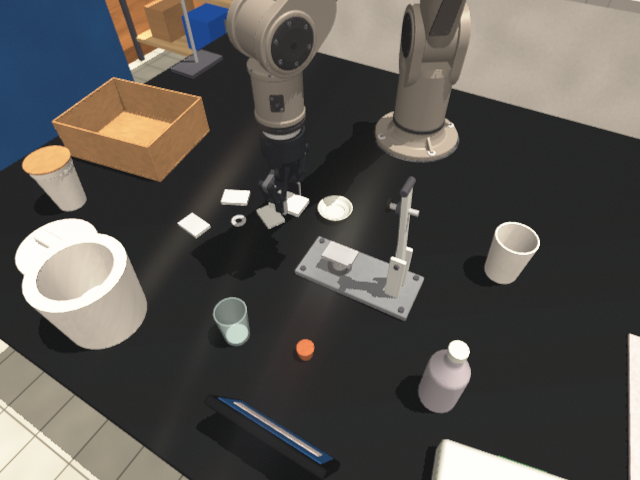

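Request:
play_rows([
  [0.02,-0.004,0,0],
  [0.03,-0.006,0.01,0],
  [0.03,-0.006,0.02,0],
  [0.02,-0.003,0.02,0],
  [0,0,0.02,0],
  [0,0,0.01,0],
  [0,0,0,0],
  [0,0,0,0],
])

```text
t: 7.8
eef_pos: [0.5333, 0.0404, 0.2599]
tool_rot: [0.0, 0.692, 0.722, -0.0]
contact_force: [-0.1, -0.5, -0.6]
gripper_width: 0.504
```

```bash
python3 - <<'E'
from h import *
go(.5325,.0420,.229,2.7)
E
```

```text
t 7.8 pos [0.5333 0.0404 0.2599] jaw 2.5 tilt 0.05 F [-0.08 -0.46 -0.64] w 0.043 q [-0.72  0.53  0.69  2.05 -0.5   0.73  0.33]
 shift now [ 0.0017 -0.0007  0.0308]
 turn -0.2  shift after turn [ 0.0017 -0.0007  0.0308]
```

Request:
play_rows([
  [0.0015,-0.0005,0.01,0],
  [0,0,0.01,0],
  [0,0,0.005,0],
  [0,0,0.002,0],
  [0,0,0,0],
  [0,0,0,0],
])

```text
t: 8.4
eef_pos: [0.5324, 0.0432, 0.2327]
tool_rot: [0.0, 0.691, 0.723, 0.0]
contact_force: [0.5, -0.7, -0.7]
gripper_width: 0.5
```

```bash
python3 - <<'E'
from h import *
go(.5325,.0420,.229,2.7)
save('wrist','w5.png')
E
```

```text
t 8.4 pos [0.5324 0.0432 0.2327] jaw 2.63 tilt 0.01 F [ 0.55 -0.65 -0.75] w 0.0427 q [-0.7   0.57  0.65  2.06 -0.55  0.68  0.36]
 shift now [-0.0012 -0.      0.0037]
 turn -0.07  shift after turn [-0.0012 -0.      0.0037]
```

View pics/w5.png

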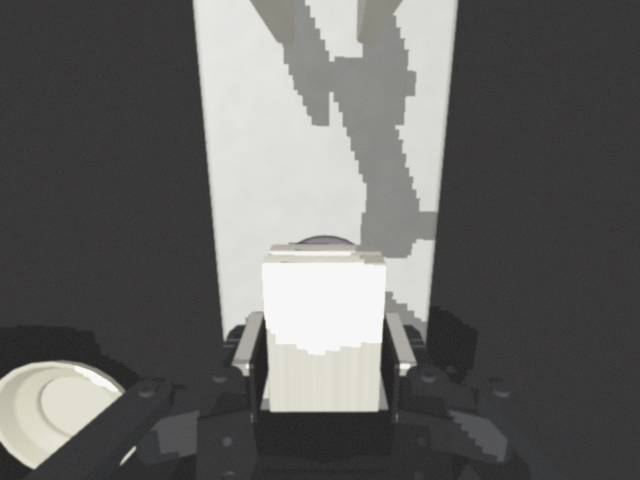

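Request:
play_rows([
  [-0.0008,0,0.002,0],
  [0,0,0.001,0],
  [0,0,0.001,0],
  [0,0,0,0],
])

```text
t: 8.85
eef_pos: [0.5324, 0.0424, 0.2289]
tool_rot: [-0.0, 0.691, 0.723, 0.0]
contact_force: [-2.1, 0.1, 4.2]
gripper_width: 0.501
```

```bash
python3 - <<'E'
from h import *
go(.5325,.0420,.229,2.7)
E
```

```text
t 8.85 pos [0.5324 0.0424 0.2289] jaw 2.63 tilt 0.03 F [-2.05  0.1   4.2 ] w 0.0428 q [-0.69  0.58  0.64  2.06 -0.55  0.68  0.37]
 shift now [-0.0004  0.0001 -0.0001]
 turn -0.07  shift after turn [-0.0004  0.0001 -0.0001]
```

Request:
play_rows([
  [0,0,0,0],
  [0,0,0,0],
  [0,0,0,0],
  [0,0,-0.01,0],
  [0,0,-0.03,0],
  [0,0,-0.04,0],
  [0,0,-0.04,0],
  [0,0,0,0],
], claw=0.064)

```text
t: 9.65
eef_pos: [0.5342, 0.0417, 0.3539]
tool_rot: [0.002, 0.691, 0.723, 0.004]
contact_force: [0.4, -0.3, 0.5]
gripper_width: 0.751
```

```bash
python3 - <<'E'
from h import *
save('wrist','w6.png'); save('top','top1.png')
d=load('w6'); rects(d,.067,thr=190)
P=cloud(d); print(np.nanmedian(P[270:330,280:360,2]))
rects(load('top1'),.067,thr=190,amin=60,amax=1500)
go(.5931,-.3127,.34,-8.8)
go(.4789,-.1753,.34,-28.7)
E
```

```text
px [256. 436.] ctr mm 486.5 -118.7 sides 49.5 35.7 long 61.5 depthz
px [574. 328.] ctr mm 721.9 -12.1 sides 31.1 22.0 long 135.3 depthz
px [145. 313.] ctr mm 411.3 -12.4 sides 69.0 55.1 long 179.4 depthz
px [317. 239.] ctr mm 531.2 44.3 sides 63.9 44.4 long 92.5 depthz
px [259.  46.] ctr mm 496.7 154.9 sides 57.9 24.6 long 92.4 depthz
0.013738185440665018
px [171. 332.] ctr mm 361.8 352.5 sides 83.4 82.1 long 0.3 depthz
px [351. 317.] ctr mm 395.9 -44.0 sides 60.1 53.0 long 172.2 depthz
px [456. 281.] ctr mm 470.6 -275.0 sides 60.0 40.8 long 116.0 depthz
px [410. 277.] ctr mm 478.3 -169.9 sides 56.8 40.9 long 61.3 depthz
px [432. 256.] ctr mm 525.5 -222.9 sides 29.6 29.4 long 134.1 depthz
px [467. 227.] ctr mm 588.6 -300.2 sides 59.9 40.7 long 81.2 depthz
px [176. 179.] ctr mm 700.6 345.7 sides 28.9 28.4 long 44.8 depthz
t 9.75 pos [0.5325 0.0425 0.3497] jaw 2.65 tilt 0.14 F [-0.74  0.62 -0.22] w 0.0643 q [-0.84  0.4   0.81  1.99 -0.37  0.9   0.22]
 shift now [-0.3577  0.0441  0.0094]
 turn 11.45  shift after turn [-0.3418  0.1142  0.0094]
t 9.75 pos [0.5325 0.0425 0.3497] jaw 2.65 tilt 0.14 F [-0.74  0.62 -0.22] w 0.0643 q [-0.84  0.4   0.81  1.99 -0.37  0.9   0.22]
 shift now [-0.2151 -0.0636  0.0093]
 turn 31.35  shift after turn [-0.2168  0.0576  0.0093]
```

View pics/w6.png

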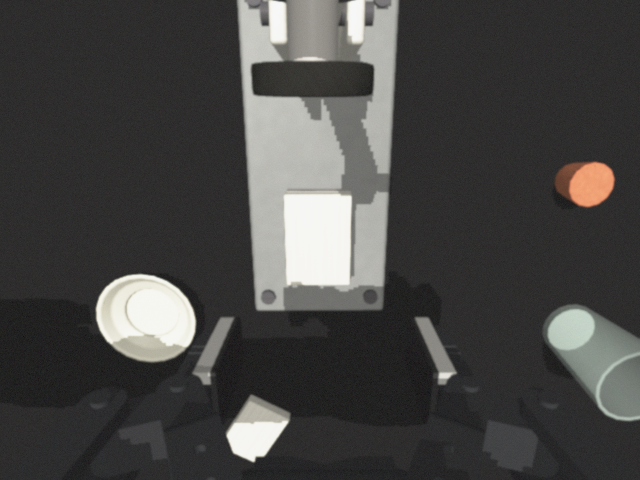

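Request:
play_rows([
  [-0.02,-0.006,0,0],
  [-0.03,-0.009,0,0],
  [-0.03,-0.009,0,0],
  [0,0,0,7.8],
  [0,0,0,7.8],
  [0,0,0,7.8],
  [0,0,0,7.9],
  [0,0,0,0],
])

```text
t: 10.55
eef_pos: [0.5115, -0.0383, 0.3474]
tool_rot: [-0.0, 0.86, 0.51, -0.001]
contact_force: [-0.3, -0.4, -0.6]
gripper_width: 0.751
```

```bash
python3 - <<'E'
from h import *
go(.479,-.1753,.25,-28.7)
E
```

```text
t 10.55 pos [ 0.5115 -0.0383  0.3474] jaw -28.74 tilt 0.17 F [-0.3  -0.36 -0.64] w 0.0641 q [-0.81  0.42  0.98  2.04 -0.44  0.91 -0.09]
 shift now [-0.1356  0.0375  0.0976]
 turn -0.04  shift after turn [-0.1356  0.0374  0.0976]
```

Request:
play_rows([
  [-0.03,0.01,0,0],
  [-0.04,0.011,0.02,0],
  [-0.04,0.011,0.03,0],
  [-0.026,0.0055,0.03,0],
  [0,0,0.018,0],
  [0,0,0,0],
  [0,0,0,0],
])

```text
t: 11.25
eef_pos: [0.48, -0.1747, 0.2511]
tool_rot: [-0.0, 0.86, 0.511, -0.0]
contact_force: [0.5, 0.0, -0.1]
gripper_width: 0.751
```

```bash
python3 - <<'E'
from h import *
save('wrist','w7.png')
go(.479,-.1753,.173,-28.7)
d=load('w7'); rects(d,.01,thr=95)
R=quatR(d['rot']); 
E
```

```text
t 11.3 pos [ 0.4804 -0.1745  0.2517] jaw -28.52 tilt 0.02 F [0.72 0.13 1.07] w 0.064 q [-0.39  0.55  0.8   2.11 -0.61  0.72  0.31]
 shift now [-0.0014 -0.0009  0.0787]
 turn 0.18  shift after turn [-0.0014 -0.0009  0.0787]
px [383. 409.] ctr mm 469.5 -281.1 sides 67.3 47.5 long 115.5 depthz
px [589. 358.] ctr mm 590.7 -306.6 sides 70.7 45.9 long 81.6 depthz
px [438. 306.] ctr mm 527.2 -225.9 sides 33.4 29.8 long 119.1 depthz
px [321. 263.] ctr mm 477.9 -172.1 sides 65.0 44.4 long 61.5 depthz
px [ 50. 139.] ctr mm 392.8 -52.9 sides 86.9 61.7 long 46.8 depthz
```

View pics/w7.png

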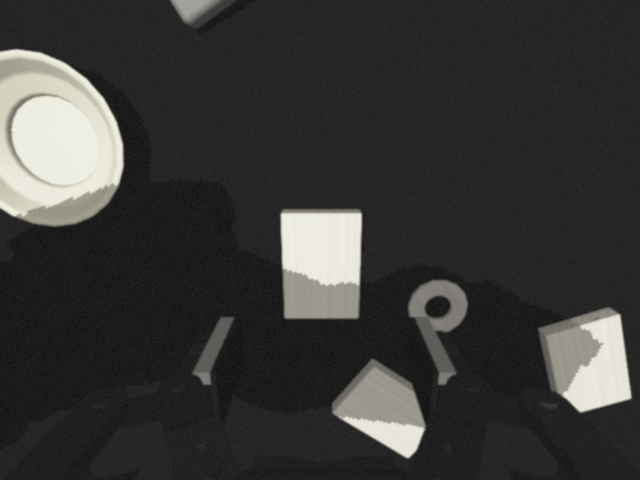

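Request:
play_rows([
  [0,-0.002,0.02,0],
  [0,0,0.03,0],
  [0,0,0.018,0],
  [0,0,0.008,0],
  [0,0,0.003,0],
  [0,0,0,0],
  [0,0,0,0],
], claw=0.06)

```text
t: 12.0
eef_pos: [0.4788, -0.174, 0.1732]
tool_rot: [0.001, 0.86, 0.51, 0.001]
contact_force: [0.7, 0.1, 0.5]
gripper_width: 0.704
```

```bash
python3 - <<'E'
from h import *
go(.479,-.1753,.173,-28.7)
E
```

```text
t 12.0 pos [ 0.4788 -0.174   0.1732] jaw -28.64 tilt 0.1 F [0.68 0.06 0.5 ] w 0.0601 q [-0.27  0.67  0.64  2.14 -0.76  0.57  0.43]
 shift now [-0.001   0.0008  0.0002]
 turn 0.06  shift after turn [-0.001   0.0008  0.0002]
```

Request:
play_rows([
  [0,0,0,0],
  [0,0,0,0],
  [0,0,0,0],
  [0,0,0,0],
  [0,0,0,0],
], claw=0.03, force=40)

```text
t: 12.5
eef_pos: [0.4786, -0.1741, 0.1732]
tool_rot: [0.0, 0.86, 0.51, 0.001]
contact_force: [-0.8, 1.2, 7.8]
gripper_width: 0.5
```

```bash
python3 - <<'E'
from h import *
go(None,0,0)
E
```

```text
t 12.5 pos [ 0.4786 -0.1741  0.1732] jaw -28.66 tilt 0.09 F [-0.76  1.19  7.79] w 0.0427 q [-0.27  0.67  0.64  2.14 -0.76  0.57  0.43]
```

Request:
play_rows([
  [0,0,-0.01,0],
  [0,0,-0.03,0],
  [0,0,-0.04,0],
  [0,0,-0.04,0],
  [0,0,-0.03,0],
  [0,0,-0.02,0],
  [0,0,0,0],
])

```text
t: 13.2
eef_pos: [0.4788, -0.1746, 0.3452]
tool_rot: [0.001, 0.86, 0.51, 0.002]
contact_force: [0.3, 0.3, -1.4]
gripper_width: 0.498
```

```bash
python3 - <<'E'
from h import *
save('wrist','w8.png')
go(.5325,.042,.34,2.7)
E
```

```text
t 13.25 pos [ 0.4783 -0.174   0.3436] jaw -28.66 tilt 0.17 F [ 0.69 -0.04 -0.29] w 0.0424 q [-0.54  0.42  0.97  2.05 -0.44  0.89  0.18]
 shift now [ 0.2155 -0.0561  0.0038]
 turn -31.36  shift after turn [0.2132 0.0643 0.0038]
```

View pics/w8.png

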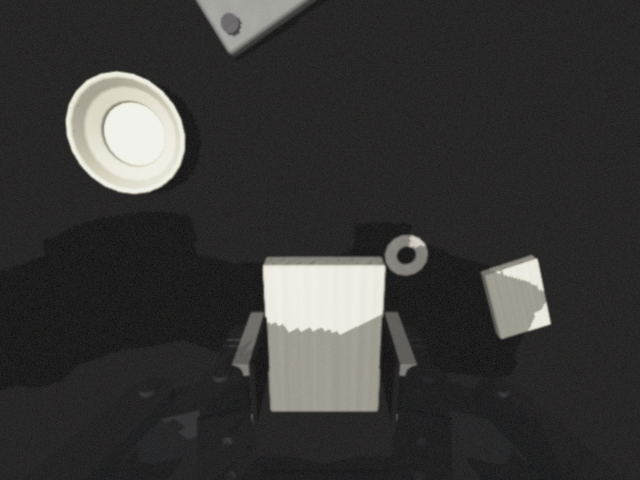

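Request:
play_rows([
  [0,0,0,-7.8],
  [0,0,0,-7.8],
  [0,0,0,-7.8],
  [0,0,0,-7.9],
  [0.03,0.009,0,0],
  [0.04,0.012,0,0],
  [0.04,0.012,0,0],
  [0.04,0.012,0,0],
  [0.04,0.012,0.01,0],
  [0.02,0.006,0.02,0],
  [0,0,0.02,0],
  [0,0,0.02,0],
  [0,0,0,0],
  [0,0,0,0],
])

```text
t: 14.65
eef_pos: [0.5311, 0.0383, 0.2718]
tool_rot: [-0.0, 0.691, 0.723, -0.001]
contact_force: [0.3, -0.6, -0.2]
gripper_width: 0.5
```

```bash
python3 - <<'E'
from h import *
go(.5325,.0422,.242,2.7)
E
```

```text
t 14.65 pos [0.5311 0.0383 0.2718] jaw 2.59 tilt 0.12 F [ 0.27 -0.57 -0.15] w 0.0427 q [-0.73  0.51  0.7   2.04 -0.47  0.75  0.31]
 shift now [0.0039 0.0016 0.0298]
 turn -0.11  shift after turn [0.0039 0.0017 0.0298]
```

Request:
play_rows([
  [0.0035,0.0015,0.01,0],
  [0,0,0.01,0],
  [0,0,0.005,0],
  [0,0,0.002,0],
  [0,0,0,0],
  [0,0,0,0],
])

```text
t: 15.25
eef_pos: [0.5329, 0.0421, 0.2454]
tool_rot: [0.0, 0.691, 0.723, 0.0]
contact_force: [0.1, -0.1, -1.4]
gripper_width: 0.497
```

```bash
python3 - <<'E'
from h import *
go(.5325,.0424,.240,2.7)
save('wrist','w9.png')
E
```

```text
t 15.25 pos [0.5329 0.0421 0.2454] jaw 2.62 tilt 0.01 F [ 0.12 -0.15 -1.43] w 0.0424 q [-0.7   0.55  0.66  2.05 -0.51  0.7   0.33]
 shift now [ 0.0003 -0.0004  0.0054]
 turn -0.08  shift after turn [ 0.0003 -0.0004  0.0054]
```

View pics/w9.png

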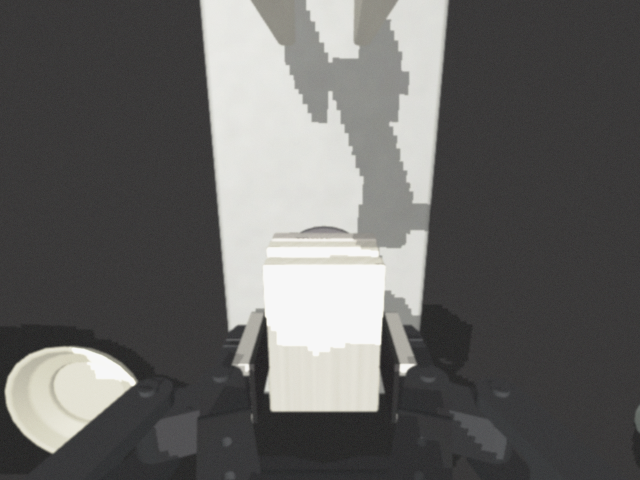

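The held plate lines up with the pile below (edges at columns 264–385, far edge at row 262). I lower it in small steps.

Request:
play_rows([
  [0.0003,0,0.002,0],
  [0,0,0.0015,0],
  [0,0,0.001,0],
  [0,0,0.001,0],
  [0,0,0,0],
])

```text
t: 15.8
eef_pos: [0.5329, 0.0425, 0.2405]
tool_rot: [-0.0, 0.691, 0.723, 0.0]
contact_force: [-3.4, -0.2, 9.0]
gripper_width: 0.499
```

```bash
python3 - <<'E'
from h import *
go(.5325,.0424,.240,2.7)
E
```

```text
t 15.8 pos [0.5329 0.0425 0.2405] jaw 2.62 tilt 0.06 F [-3.36 -0.23  8.98] w 0.0426 q [-0.69  0.56  0.65  2.05 -0.52  0.7   0.34]
 shift now [-0.0001 -0.0004  0.0005]
 turn -0.08  shift after turn [-0.0001 -0.0004  0.0005]
```

Request:
play_rows([
  [0,0,0,0],
  [0,0,0,0],
  [0,0,0,0],
  [0,0,-0.01,0],
  [0,0,-0.03,0],
  [0,0,-0.04,0],
  [0,0,-0.03,0],
  [0,0,0,0],
  [0,0,0,0],
], claw=0.062)

```text
t: 16.7
eef_pos: [0.5329, 0.0427, 0.3505]
tool_rot: [0.0, 0.691, 0.723, 0.001]
contact_force: [-0.2, -1.2, -0.6]
gripper_width: 0.728
```

```bash
python3 - <<'E'
from h import *
save('wrist','w10.png')
d=load('w10'); rects(d,.0775,thr=190)
go(.4701,-.2865,.34,26)
go(.5931,-.3127,.34,-8.8)
E
```

```text
px [578. 333.] ctr mm 709.8 -8.6 sides 30.8 30.5 long 2.6 depthz
px [149. 318.] ctr mm 416.1 -6.7 sides 66.6 54.4 long 0.6 depthz
px [382.  38.] ctr mm 555.8 162.5 sides 42.5 23.6 long 94.1 depthz
px [293. 155.] ctr mm 519.6 96.9 sides 171.4 62.8 long 93.3 depthz
t 16.75 pos [0.5325 0.0428 0.3496] jaw 2.65 tilt 0.03 F [ 0.11  0.33 -0.6 ] w 0.0622 q [-0.82  0.4   0.8   1.99 -0.36  0.9   0.21]
 shift now [-0.326  -0.0776  0.0095]
 turn -23.35  shift after turn [-0.2686 -0.2004  0.0095]
t 16.75 pos [0.5325 0.0428 0.3496] jaw 2.65 tilt 0.03 F [ 0.11  0.33 -0.6 ] w 0.0622 q [-0.82  0.4   0.8   1.99 -0.36  0.9   0.21]
 shift now [-0.3579  0.0441  0.0094]
 turn 11.45  shift after turn [-0.342   0.1143  0.0094]
```

View pics/w10.png

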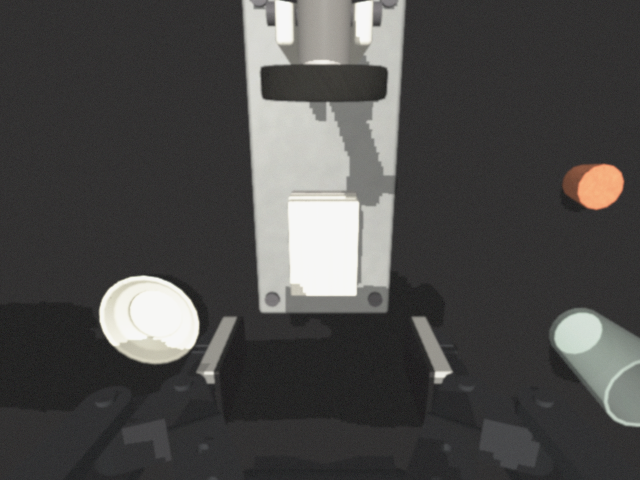

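Two plates are piled squarely (top face about (288,200)–(359,296)). Next I fetch the far plate.

Request:
play_rows([
  [-0.02,0.002,0,0],
  [0,0,0,5.7],
  [0,0,0,5.7],
  [-0.036,0.0125,0,0],
  [-0.04,0.014,0,0],
  [-0.04,0.014,0,0],
  [-0.04,0.014,0,0],
  [-0.04,0.014,0,0],
  [-0.04,0.014,0,0],
  [-0.04,0.014,0.02,0],
  [-0.03,0.01,0.03,0],
  [-0.01,0.002,0.03,0],
  [0,0,0,0],
  [0,0,0,0],
])

```text
t: 18.15
eef_pos: [0.5944, -0.3058, 0.2685]
tool_rot: [-0.001, 0.759, 0.651, -0.001]
contact_force: [-0.1, 0.4, 0.3]
gripper_width: 0.726
```

```bash
python3 - <<'E'
from h import *
save('wrist','w11.png')
go(.5931,-.3127,.174,-8.8)
d=load('w11'); rects(d,.01,thr=95)
E
```

```text
t 18.2 pos [ 0.5951 -0.3055  0.2698] jaw -8.73 tilt 0.05 F [-0.01 -0.02  0.25] w 0.0619 q [-0.09  0.72  0.7   1.71 -0.56  0.92  0.69]
 shift now [-0.0075 -0.0008  0.0958]
 turn 0.07  shift after turn [-0.0075 -0.0008  0.0958]
px [619. 423.] ctr mm 771.4 -469.2 sides 82.1 43.6 long 95.4 depthz
px [432. 349.] ctr mm 653.9 -378.1 sides 55.4 13.8 long 102.1 depthz
px [216. 349.] ctr mm 512.1 -356.5 sides 55.3 13.8 long 60.8 depthz
px [323. 262.] ctr mm 591.8 -309.4 sides 66.3 45.2 long 81.3 depthz
px [118. 251.] ctr mm 471.3 -283.2 sides 64.9 49.6 long 115.4 depthz
px [189. 150.] ctr mm 528.6 -231.1 sides 34.9 34.4 long 76.4 depthz
```

View pics/w11.png

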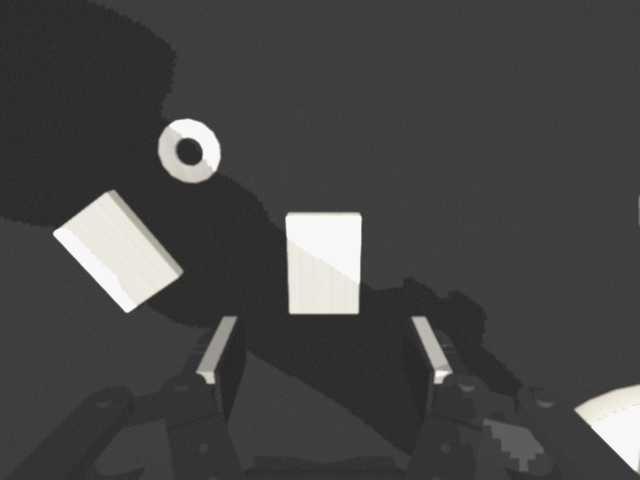

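Request:
play_rows([
  [-0.007,-0.0012,0.03,0],
  [0,0,0.03,0],
  [0,0,0.02,0],
  [0,0,0.012,0],
  [0,0,0.003,0],
  [0,0,0,0],
  [0,0,0,0],
])

```text
t: 18.9
eef_pos: [0.5931, -0.3132, 0.176]
tool_rot: [0.001, 0.759, 0.651, 0.0]
contact_force: [-0.1, 0.2, -0.1]
gripper_width: 0.726
```

```bash
python3 - <<'E'
from h import *
go(.5929,-.3127,.174,-8.8)
E
```

```text
t 18.9 pos [ 0.5931 -0.3132  0.176 ] jaw -8.76 tilt 0.11 F [-0.07  0.15 -0.14] w 0.062 q [-0.02  0.83  0.61  1.74 -0.65  0.78  0.76]
 shift now [ 0.0005 -0.0003  0.002 ]
 turn 0.04  shift after turn [ 0.0005 -0.0003  0.002 ]
```

Request:
play_rows([
  [0,0,0.002,0],
  [0,0,0,0],
])

```text
t: 19.1
eef_pos: [0.5927, -0.313, 0.1733]
tool_rot: [0.0, 0.759, 0.651, 0.0]
contact_force: [1.0, 0.8, -0.0]
gripper_width: 0.724
```

Request:
play_rows([
  [0,0,0,0],
  [0,0,0,0],
  [0,0,0,0],
  [0,0,0,0],
  [0,0,0,0],
], claw=0.03, force=40)

```text
t: 19.6
eef_pos: [0.5928, -0.3131, 0.1733]
tool_rot: [0.0, 0.759, 0.651, 0.0]
contact_force: [-1.1, 1.1, 5.5]
gripper_width: 0.501
```

Request:
play_rows([
  [0,0,-0.01,0],
  [0,0,-0.03,0],
  [0,0,-0.04,0],
  [0,0,-0.04,0],
  [0,0,-0.04,0],
  [0,0,-0.015,0],
  [0,0,0,0],
])

```text
t: 20.3
eef_pos: [0.5928, -0.3134, 0.3502]
tool_rot: [0.002, 0.759, 0.651, 0.001]
contact_force: [0.4, -0.5, -1.0]
gripper_width: 0.504
```

```bash
python3 - <<'E'
from h import *
save('wrist','w12.png')
go(.5325,.0424,.34,2.7)
E
```

```text
t 20.35 pos [ 0.5925 -0.3127  0.3478] jaw -8.75 tilt 0.04 F [ 0.27  0.79 -1.08] w 0.0427 q [-0.12  0.64  0.77  1.66 -0.5   1.05  0.65]
 shift now [ 0.3418 -0.1133  0.0079]
 turn -11.45  shift after turn [ 0.3575 -0.0432  0.0079]
```

View pics/w12.png

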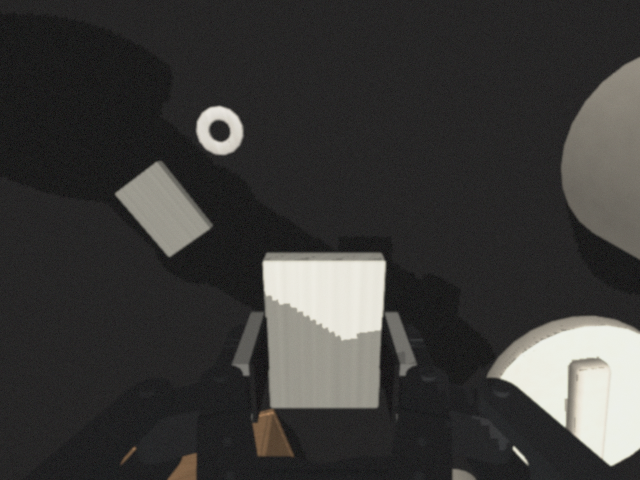

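Request:
play_rows([
  [0.02,-0.006,0,0],
  [0,0,0,-5.7],
  [0,0,0,-5.7],
  [0.037,-0.0042,0,0],
  [0.04,-0.005,0,0],
  [0.04,-0.005,0,0],
  [0.04,-0.005,0,0],
  [0.04,-0.005,0,0],
  [0.04,-0.005,0,0],
  [0.04,-0.005,0,0],
  [0.03,-0.004,0.01,0],
  [0.02,-0.002,0.02,0],
  [0.006,0,0.02,0],
  [0,0,0.01,0],
  [0,0,0,0],
  [0,0,0,0],
])

```text
t: 21.95
eef_pos: [0.5342, 0.0375, 0.2875]
tool_rot: [0.0, 0.691, 0.723, -0.001]
contact_force: [0.3, -0.8, -0.8]
gripper_width: 0.498
```

```bash
python3 - <<'E'
from h import *
go(.5325,.0415,.250,2.7)
E
```

```text
t 21.95 pos [0.5342 0.0375 0.2875] jaw 2.54 tilt 0.08 F [ 0.3  -0.83 -0.77] w 0.0425 q [-0.74  0.49  0.71  2.03 -0.44  0.78  0.28]
 shift now [ 0.0041 -0.0015  0.0375]
 turn -0.16  shift after turn [ 0.0041 -0.0014  0.0375]
```

Expected contact is at TCP z ≈ 0.2505.

Request:
play_rows([
  [0.0035,-0.0014,0.01,0],
  [0,0,0.01,0],
  [0,0,0.008,0],
  [0,0,0.003,0],
  [0,0,0,0],
  [0,0,0,0],
])

```text
t: 22.55
eef_pos: [0.5328, 0.0419, 0.2568]
tool_rot: [0.0, 0.691, 0.723, 0.0]
contact_force: [-0.4, -0.9, 0.1]
gripper_width: 0.5
```

```bash
python3 - <<'E'
from h import *
go(.5325,.0415,.250,2.7)
save('wrist','w13.png')
E
```

```text
t 22.55 pos [0.5328 0.0419 0.2568] jaw 2.62 tilt 0.01 F [-0.44 -0.92  0.14] w 0.0427 q [-0.71  0.53  0.67  2.05 -0.49  0.72  0.31]
 shift now [-0.0004 -0.0003  0.0068]
 turn -0.08  shift after turn [-0.0004 -0.0003  0.0068]
```

View pics/w13.png

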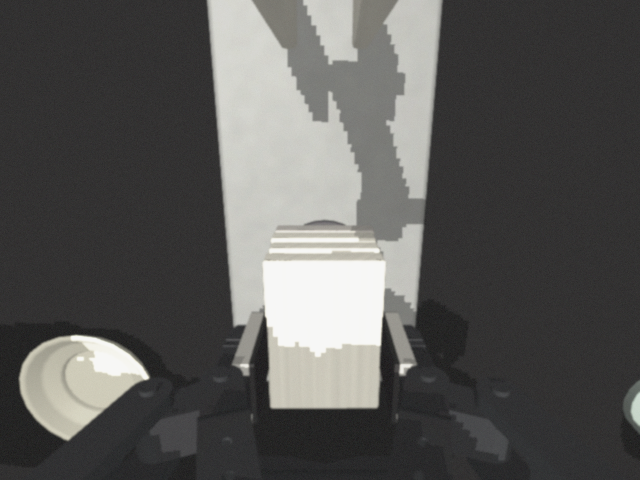

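The third plate lines up with the pile (edges at columns 264–385, with the lower layers square behind it).

Request:
play_rows([
  [0,0,0.003,0],
  [0,0,0.0015,0],
  [0,0,0.001,0],
  [0,0,0.001,0],
  [0,0,0,0],
])

```text
t: 23.1
eef_pos: [0.5327, 0.042, 0.2505]
tool_rot: [-0.0, 0.691, 0.723, 0.0]
contact_force: [-1.2, 0.4, 2.5]
gripper_width: 0.499
```

```bash
python3 - <<'E'
from h import *
go(.5325,.0415,.250,2.7)
E
```

```text
t 23.1 pos [0.5327 0.042  0.2505] jaw 2.63 tilt 0.02 F [-1.24  0.44  2.51] w 0.0426 q [-0.7   0.54  0.66  2.05 -0.5   0.71  0.32]
 shift now [-0.0005 -0.0002  0.0005]
 turn -0.07  shift after turn [-0.0005 -0.0002  0.0005]
```

Request:
play_rows([
  [0,0,0,0],
  [0,0,0,0],
  [0,0,0,0],
  [0,0,-0.01,0],
  [0,0,-0.03,0],
  [0,0,-0.04,0],
  [0,0,-0.04,0],
  [0,0,-0.04,0],
  [0,0,-0.04,0],
  [0,0,-0.03,0],
  [0,0,-0.02,0],
  [0,0,0,0],
  [0,0,0,0],
], claw=0.06)

```text
t: 24.4
eef_pos: [0.5324, 0.0418, 0.5004]
tool_rot: [-0.0, 0.691, 0.723, 0.0]
contact_force: [-0.5, -0.0, -0.9]
gripper_width: 0.704
```

```bash
python3 - <<'E'
from h import *
save('wrist','w14.png'); save('scene','s2.png'); save('top','top2.png')
d=load('w14'); P=cloud(d)
go(.528,.155,.48,2.7)
for n in ('top2',):
    t=load(n); print(np.round(proj(t,[.5279,.155,.287])))
    Q=cloud(t); m=(Q[...,2]>.275)&(Q[...,2]<.31)&(abs(Q[...,0]-.528)<.05)&(abs(Q[...,1]-.155)<.04)
    print(m.sum(), np.nanmean(Q[m],0).round(4), np.nanmin(Q[m],0).round(4),np.nanmax(Q[m],0).round(4))
m=(P[...,2]>.27)&(P[...,2]<.31)&(abs(P[...,0]-.528)<.05)&(abs(P[...,1]-.155)<.04)
print(m.sum(), np.nanmean(P[m],0).round(4), np.nanmin(P[m],0).round(4),np.nanmax(P[m],0).round(4))
rects(d,.0875,thr=190)
E
```

```text
t 24.55 pos [0.5322 0.0421 0.4992] jaw 2.63 tilt 0.13 F [ 0.78  1.25 -0.24] w 0.0603 q [-0.95  0.21  0.89  1.81 -0.17  1.21  0.04]
 shift now [0.113  0.001  0.0191]
 turn -0.07  shift after turn [0.113  0.0011 0.0191]
[246. 252.]
157 [0.5275 0.1544 0.2911] [0.5093 0.1475 0.2824] [0.5465 0.1616 0.2964]
3705 [0.5269 0.1565 0.2909] [0.5076 0.1495 0.2842] [0.546  0.165  0.2948]
px [269. 415.] ctr mm 478.2 -212.8 sides 57.3 37.8 long 115.5 depthz
px [539. 297.] ctr mm 763.0 -48.4 sides 57.3 57.2 long 101.2 depthz
px [507. 270.] ctr mm 722.8 -19.0 sides 34.8 34.2 long 2.6 depthz
px [201. 258.] ctr mm 410.3 -20.5 sides 70.8 69.9 long 85.4 depthz
px [364.  84.] ctr mm 558.0 145.3 sides 109.0 28.7 long 92.7 depthz
px [316. 154.] ctr mm 529.5 95.5 sides 205.8 89.7 long 92.6 depthz
```

View pics/w14.png

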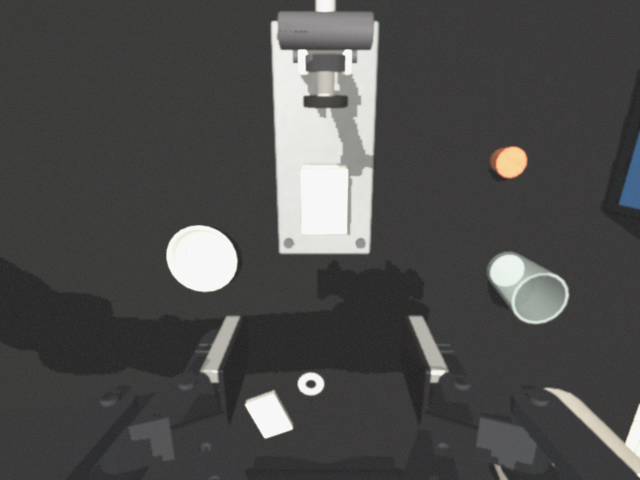

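View pics/s2.png

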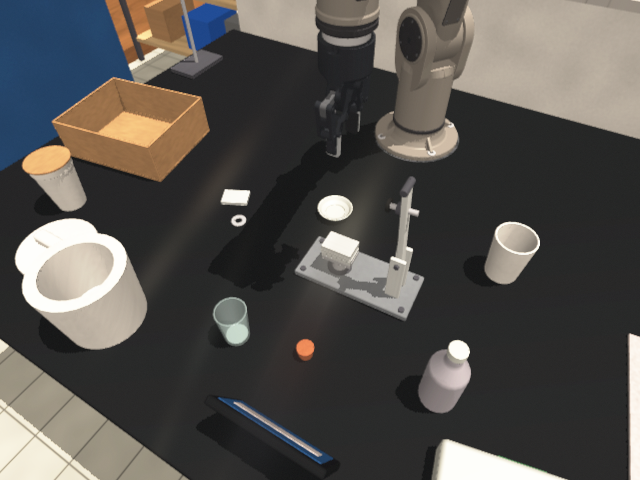

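Request:
play_rows([
  [0.02,0,0,0],
  [0.03,0,0,0],
  [0.03,0.0005,0,0],
  [0.025,0.0005,0,0],
  [0.008,0,0,0],
  [0,0,0.01,0],
  [0,0,0,0],
  [0,0,0,0],
])

```text
t: 25.35
eef_pos: [0.5285, 0.153, 0.4897]
tool_rot: [-0.0, 0.692, 0.722, -0.001]
contact_force: [0.5, 0.3, 0.5]
gripper_width: 0.704
```

```bash
python3 - <<'E'
from h import *
go(.5276,.1548,.445,2.7)
save('wrist','w15.png')
E
```

```text
t 25.35 pos [0.5285 0.153  0.4897] jaw 2.47 tilt 0.08 F [0.51 0.27 0.54] w 0.0601 q [-1.08  0.25  0.84  1.79 -0.2   1.19 -0.14]
 shift now [ 0.0019 -0.0008  0.0447]
 turn -0.23  shift after turn [ 0.0019 -0.0007  0.0447]
```

View pics/w15.png

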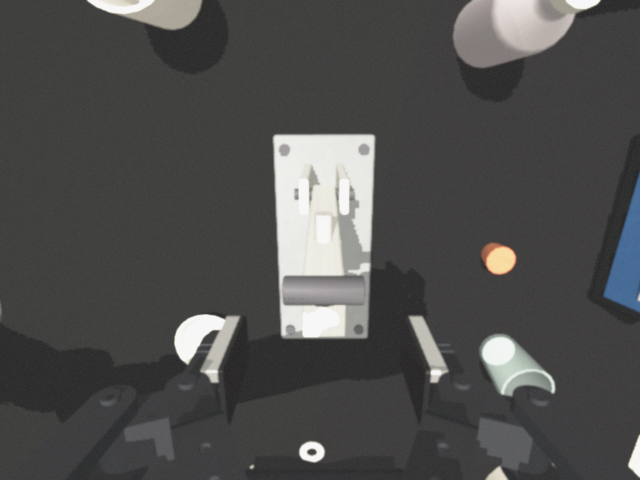

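Request:
play_rows([
  [0.0015,-0.0005,0.015,0],
  [0,0,0.015,0],
  [0,0,0.01,0],
  [0,0,0.005,0],
  [0,0,0,0],
  [0,0,0,0],
])

```text
t: 26.0
eef_pos: [0.5282, 0.1562, 0.4458]
tool_rot: [0.0, 0.691, 0.723, 0.0]
contact_force: [0.4, 0.3, 0.5]
gripper_width: 0.699
```

```bash
python3 - <<'E'
from h import *
go(.5276,.1548,.445,2.7)
save('wrist','w16.png')
E
```

```text
t 26.0 pos [0.5282 0.1562 0.4458] jaw 2.61 tilt 0.04 F [0.42 0.26 0.45] w 0.0597 q [-1.06  0.29  0.82  1.85 -0.24  1.1  -0.11]
 shift now [-0.0014 -0.0006  0.0008]
 turn -0.09  shift after turn [-0.0014 -0.0006  0.0008]
```

View pics/w16.png

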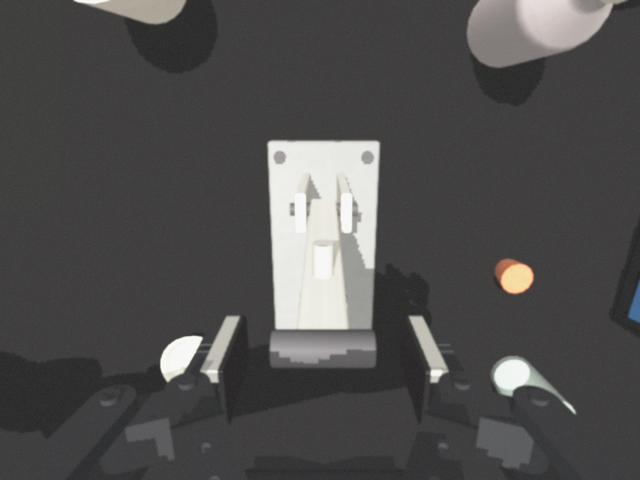

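```bash
python3 - <<'E'
from h import *
d=load('w16'); T=d['T_tool_cam']; dep=d['depth']; v,u=np.mgrid[:480,:640]
C=np.stack([(u-d['cx'])/d['fx']*dep,(v-d['cy'])/d['fy']*dep,dep],-1)@T[:3,:3].T+T[:3,3]
m=(dep>0)&(abs(u-323)<45)&(v>325)&(v<372)&(C[...,2]<.18)
print(m.sum(),C[m].min(0).round(4),C[m].max(0).round(4),np.median(C[m],0).round(4))
for v in range(326,372,5): print(v,C[v,323].round(4))
E
```

```text
3612 [-0.0055 -0.0173  0.1517] [0.009  0.0152 0.1683] [ 0.005  -0.001   0.1548]
326 [ 0.0078 -0.0011  0.1644]
331 [ 0.0082 -0.0011  0.1601]
336 [ 0.0071 -0.001   0.1586]
341 [ 0.0057 -0.001   0.1574]
346 [ 0.0058 -0.001   0.154 ]
351 [ 0.0035 -0.001   0.1544]
356 [ 0.0019 -0.001   0.1537]
361 [ 1.000e-04 -1.000e-03  1.532e-01]
366 [-0.0025 -0.001   0.154 ]
371 [-0.2164 -0.0019  0.4479]
```

Request:
play_rows([
  [-0.0005,0,0,0],
  [0,0,0,0],
  [0,0,0,0],
  [0,0,0,0],
  [0,0,0,0],
], claw=0.025, force=40)

```text
t: 26.55
eef_pos: [0.5279, 0.1558, 0.446]
tool_rot: [-0.0, 0.691, 0.723, 0.0]
contact_force: [-3.4, -1.2, 6.0]
gripper_width: 0.432
```

```bash
python3 - <<'E'
from h import *
go(None,0,0)
o=sensors.get_obs(); p=o['eef_pos']
# arc increments in (tool x ~ jig y, tool z): handle rel hinge r=.175, theta 1.5 -> 0
th=np.linspace(1.5,0,21); Y=-.175*np.cos(th); Z=.175*np.sin(th)
print(np.c_[np.diff(Y),-np.diff(Z)].round(4).tolist(), Y[-1]-Y[0], Z[0])
E
```

```text
t 26.55 pos [0.5279 0.1558 0.446 ] jaw 2.63 tilt 0.04 F [-3.43 -1.18  5.98] w 0.0369 q [-1.06  0.29  0.82  1.85 -0.24  1.1  -0.11]
[[-0.013, 0.0014], [-0.0129, 0.0024], [-0.0127, 0.0034], [-0.0124, 0.0043], [-0.012, 0.0052], [-0.0116, 0.0061], [-0.0111, 0.007], [-0.0106, 0.0078], [-0.01, 0.0085], [-0.0093, 0.0093], [-0.0086, 0.0099], [-0.0078, 0.0105], [-0.007, 0.0111], [-0.0061, 0.0116], [-0.0053, 0.012], [-0.0043, 0.0124], [-0.0034, 0.0127], [-0.0024, 0.0129], [-0.0015, 0.013], [-0.0005, 0.0131]] -0.16262098970815198 0.17456162265570951
```

Request:
play_rows([
  [-0.006,0.0005,0,0],
  [-0.007,0.0009,0,0],
  [-0.0129,0,0.0024,0],
  [-0.0127,0,0.0034,0],
  [-0.0124,0,0.0043,0],
  [0,0,0,0],
])

```text
t: 27.15
eef_pos: [0.5308, 0.1037, 0.4344]
tool_rot: [-0.001, 0.691, 0.722, -0.001]
contact_force: [-6.7, 0.4, 3.7]
gripper_width: 0.431
```

I put the first two rows' drop in the y column by mistake, a 1.4 mm slip. I correct it in the next rows.

Request:
play_rows([
  [-0.012,-0.0014,0.0066,0],
  [-0.0116,0,0.0061,0],
  [-0.0111,0,0.007,0],
  [-0.0106,0,0.0078,0],
  [-0.01,0,0.0085,0],
  [0,0,0,0],
])

```text
t: 27.75
eef_pos: [0.5328, 0.0482, 0.3992]
tool_rot: [0.0, 0.691, 0.722, -0.001]
contact_force: [-4.4, -2.5, 7.4]
gripper_width: 0.434
```

```bash
python3 - <<'E'
from h import *
go(None,0,0); save('scene','s3.png')
E
```

```text
t 27.75 pos [0.5328 0.0482 0.3992] jaw 2.52 tilt 0.07 F [-4.38 -2.55  7.43] w 0.0371 q [-0.87  0.32  0.83  1.94 -0.28  1.    0.13]
```

View pics/s3.png

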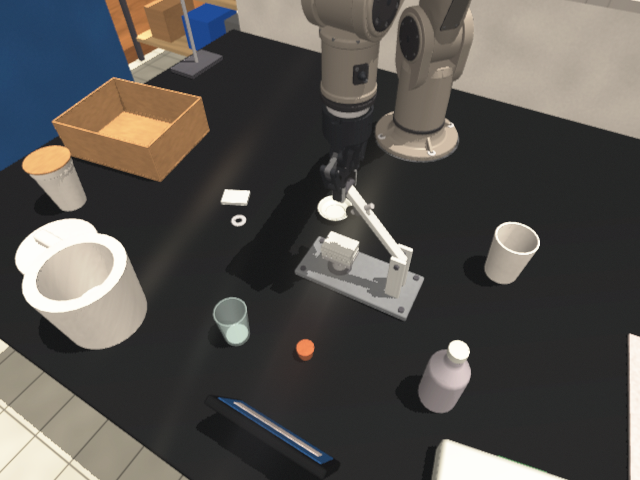

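Request:
play_rows([
  [-0.0093,0,0.0093,0],
  [-0.0086,0,0.0099,0],
  [-0.0078,0,0.0105,0],
  [-0.007,0,0.0111,0],
  [-0.0061,0,0.0116,0],
  [-0.0053,0,0.012,0],
  [-0.0043,0,0.0124,0],
  [-0.0034,0,0.0127,0],
  [0,0,0,0],
])

```text
t: 28.7
eef_pos: [0.5352, -0.0039, 0.3093]
tool_rot: [0.001, 0.691, 0.723, -0.001]
contact_force: [-3.5, -5.3, 5.4]
gripper_width: 0.43
```

```bash
python3 - <<'E'
from h import *
go(.533,.0,.2715,2.6)
E
```

```text
t 28.7 pos [ 0.5352 -0.0039  0.3093] jaw 2.52 tilt 0.19 F [-3.47 -5.33  5.42] w 0.0367 q [-0.69  0.45  0.75  2.02 -0.41  0.83  0.34]
 shift now [ 0.0041 -0.002   0.0378]
 turn -0.08  shift after turn [ 0.0041 -0.002   0.0378]
```

Request:
play_rows([
  [-0.0024,0,0.0129,0],
  [-0.0015,0,0.013,0],
  [-0.0003,0,0.007,0],
  [0,0,0,0],
])

```text
t: 29.1
eef_pos: [0.5354, -0.0082, 0.2766]
tool_rot: [0.001, 0.691, 0.722, -0.001]
contact_force: [-4.2, -7.6, 5.9]
gripper_width: 0.429
```

```bash
python3 - <<'E'
from h import *
go(.533,.0,.2715,2.6)
save('scene','s4.png')
E
```

```text
t 29.1 pos [ 0.5354 -0.0082  0.2766] jaw 2.51 tilt 0.21 F [-4.18 -7.59  5.88] w 0.0367 q [-0.64  0.5   0.7   2.04 -0.46  0.76  0.38]
 shift now [ 0.0083 -0.002   0.0051]
 turn -0.09  shift after turn [ 0.0083 -0.002   0.0051]
```

```bash
python3 - <<'E'
from h import *
d=load('s4'); cv2.imwrite('pics/s4z.png',cv2.resize(d['frame'][150:330,270:450],None,fx=3.3,fy=3.3,interpolation=cv2.INTER_CUBIC))
E
```

```text
(no output)
```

View pics/s4z.png

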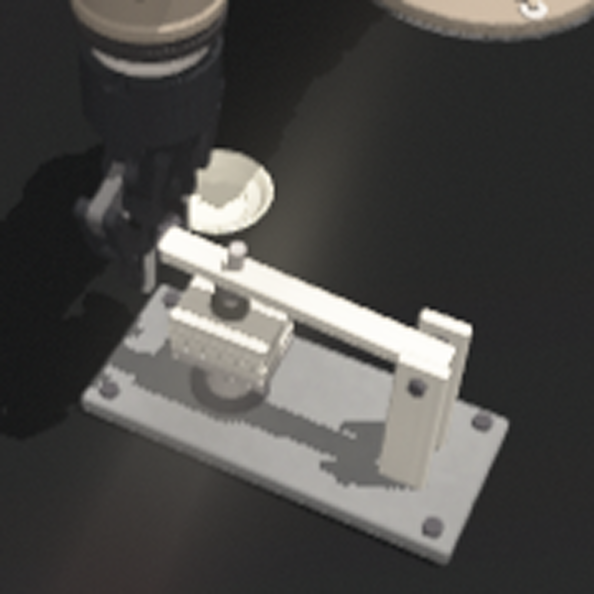

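Request:
play_rows([
  [-0.0005,0,0.002,0],
  [0,0,0.002,0],
  [0,0,0,0],
  [0,0,0,0],
])

```text
t: 29.55
eef_pos: [0.5353, -0.0085, 0.2734]
tool_rot: [0.001, 0.691, 0.723, -0.001]
contact_force: [-3.9, -7.4, 6.7]
gripper_width: 0.432
```

```bash
python3 - <<'E'
from h import *
go(None,0,0)
E
```

```text
t 29.55 pos [ 0.5353 -0.0085  0.2734] jaw 2.55 tilt 0.16 F [-3.92 -7.36  6.7 ] w 0.0369 q [-0.64  0.51  0.7   2.04 -0.47  0.76  0.39]
```

Request:
play_rows([
  [-0.0005,0,0.002,0],
  [0,0,0.001,0],
  [0,0,0,0],
  [0,0,0,0],
])

```text
t: 29.95
eef_pos: [0.5354, -0.0086, 0.2704]
tool_rot: [0.001, 0.691, 0.723, -0.001]
contact_force: [-4.4, -5.8, 7.3]
gripper_width: 0.434
```

```bash
python3 - <<'E'
from h import *
go(None,0,0)
E
```

```text
t 29.95 pos [ 0.5354 -0.0086  0.2704] jaw 2.57 tilt 0.13 F [-4.39 -5.78  7.34] w 0.0371 q [-0.63  0.51  0.69  2.04 -0.47  0.75  0.39]
```

Request:
play_rows([
  [0,0,0.001,0],
  [0,0,0,0],
  [0,0,0,0],
])

```text
t: 30.25
eef_pos: [0.5354, -0.0087, 0.2695]
tool_rot: [0.001, 0.691, 0.723, -0.001]
contact_force: [-4.4, -7.4, 8.1]
gripper_width: 0.433
```

Request:
play_rows([
  [0,0,0.001,0],
  [0,0,0,0],
  [0,0,0,0],
])

```text
t: 30.55
eef_pos: [0.5354, -0.0087, 0.2685]
tool_rot: [0.001, 0.691, 0.723, -0.001]
contact_force: [-4.7, -5.8, 7.5]
gripper_width: 0.435
```

Request:
play_rows([
  [0,0,0.001,0],
  [0,0,0,0],
  [0,0,0,0],
])

```text
t: 30.85
eef_pos: [0.5354, -0.0087, 0.2675]
tool_rot: [0.001, 0.691, 0.723, -0.001]
contact_force: [-5.4, -6.0, 8.8]
gripper_width: 0.432
```

```bash
python3 - <<'E'
from h import *
go(None,0,0); save('scene','s5.png'); save('wrist','w17.png')
d=load('s5'); cv2.imwrite('pics/s5z.png',cv2.resize(d['frame'][150:330,270:450],None,fx=3.3,fy=3.3,interpolation=cv2.INTER_CUBIC))
P=cloud(d)
for u,v in ((340,232),(360,245),(380,253),(390,258),(370,249),(350,238)): print(u,v,P[v,u].round(4))
E
```

```text
t 30.85 pos [ 0.5354 -0.0087  0.2675] jaw 2.55 tilt 0.12 F [-5.4  -5.96  8.77] w 0.0369 q [-0.63  0.52  0.69  2.04 -0.48  0.75  0.4 ]
340 232 [0.5377 0.0454 0.1277]
360 245 [0.5395 0.09   0.1173]
380 253 [0.5373 0.131  0.1161]
390 258 [0.5379 0.1519 0.1149]
370 249 [0.5376 0.1103 0.1156]
350 238 [0.5364 0.0667 0.1211]
```

View pics/s5z.png

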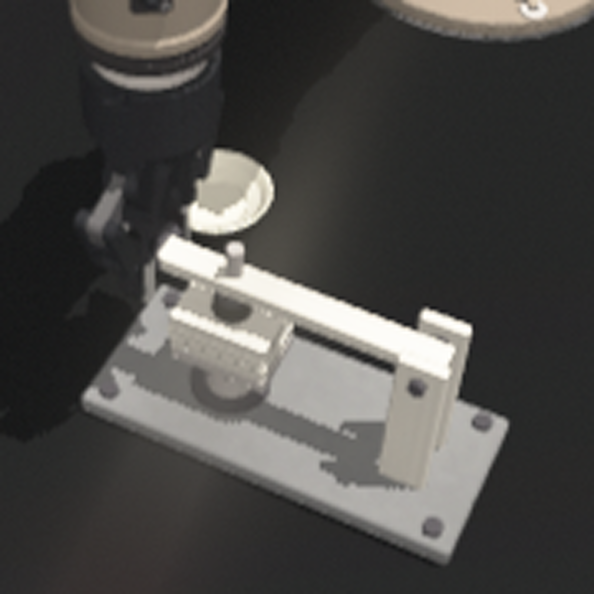

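View pics/w17.png

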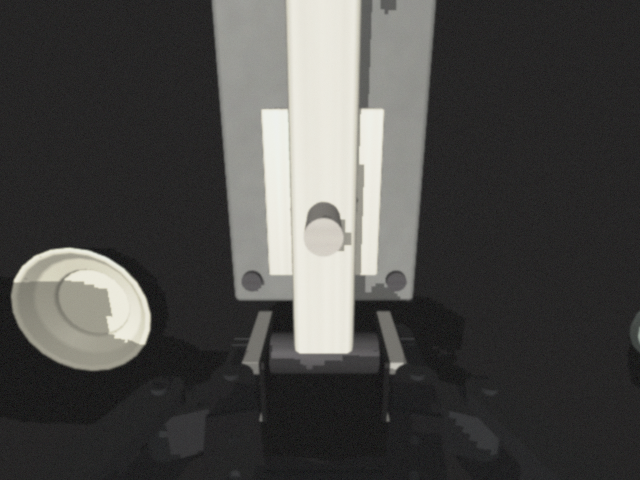

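```bash
cat > bar.py <<'E'
from h import *
def slope(n,lo,hi):
    d=load(n); P=cloud(d).reshape(-1,3); P=P[~np.isnan(P[:,0])]
    a=np.radians(2.6); ex=np.array([np.cos(a),np.sin(a)]); ey=np.array([-np.sin(a),np.cos(a)])
    r=P[:,:2]-np.array([.533,.0425]); X=r@ex; Y=r@ey
    m=(abs(X)<.007)&(Y>lo)&(Y<hi)&(P[:,2]>.100)&(P[:,2]<.14)&(abs(Y)>.012)
    c=np.polyfit(Y[m],P[m,2],1); res=P[m,2]-np.polyval(c,Y[m]); k=abs(res)<.004
    c=np.polyfit(Y[m][k],P[m,2][k],1)
    print(n,m.sum(),'slope rad',(-c[0]).round(4),'z at hinge',np.polyval(c,.125).round(4),'z at stage',c[1].round(4))
    m2=(abs(X)<.012)&(abs(Y)<.015)&(P[:,2]>.125)&(P[:,2]<.2)
    print(' pin top z',np.percentile(P[m2,2],[50,90,97]).round(4) if m2.any() else None)
if __name__=='__main__':
    import sys
    for n in sys.argv[1:]: slope(n,-.035,.11)
E
python3 - <<'E'
from h import *
save('top','top3.png')
E
python3 bar.py w17 top3 s5 s4
```

```text
w17 12366 slope rad 0.0185 z at hinge 0.117 z at stage 0.1193
 pin top z [0.1401 0.141  0.1414]
top3 273 slope rad 0.0196 z at hinge 0.1169 z at stage 0.1194
 pin top z None
s5 354 slope rad 0.0179 z at hinge 0.1178 z at stage 0.12
 pin top z [0.1383 0.1411 0.1418]
s4 367 slope rad 0.0684 z at hinge 0.1178 z at stage 0.1263
 pin top z [0.1275 0.1414 0.1427]
```

Request:
play_rows([
  [0,0,0.001,0],
  [0,0,0.001,0],
  [0,0,0,0],
  [0,0,0,0],
])

```text
t: 31.4
eef_pos: [0.5354, -0.0087, 0.2655]
tool_rot: [0.001, 0.691, 0.723, -0.001]
contact_force: [-5.9, -7.1, 8.0]
gripper_width: 0.432
```

Request:
play_rows([
  [0,0,0.001,0],
  [0,0,0,0],
  [0,0,0,0],
])

```text
t: 31.7
eef_pos: [0.5354, -0.0087, 0.2646]
tool_rot: [0.001, 0.691, 0.723, -0.001]
contact_force: [-4.9, -7.0, 9.2]
gripper_width: 0.43
```

Request:
play_rows([
  [0,0,0.0008,0],
  [0,0,0,0],
  [0,0,0,0],
])

```text
t: 32.0
eef_pos: [0.5354, -0.0087, 0.2639]
tool_rot: [0.001, 0.691, 0.723, -0.001]
contact_force: [-6.0, -5.4, 9.9]
gripper_width: 0.434
```

```bash
python3 - <<'E'
from h import *
go(None,0,0); save('wrist','w18.png'); save('top','top4.png'); save('scene','s6.png'); go(None,0,0)
E
python3 bar.py w18 top4 s6
```

```text
t 32.0 pos [ 0.5354 -0.0087  0.2639] jaw 2.55 tilt 0.11 F [-5.99 -5.41  9.92] w 0.0371 q [-0.63  0.52  0.68  2.04 -0.48  0.74  0.4 ]
t 32.15 pos [ 0.5354 -0.0087  0.2639] jaw 2.54 tilt 0.1 F [-6.28 -5.9  11.13] w 0.0369 q [-0.63  0.52  0.68  2.04 -0.48  0.74  0.4 ]
w18 12539 slope rad -0.0012 z at hinge 0.117 z at stage 0.1168
 pin top z [0.14   0.1409 0.1413]
top4 270 slope rad 0.0053 z at hinge 0.117 z at stage 0.1176
 pin top z None
s6 370 slope rad 0.0001 z at hinge 0.1177 z at stage 0.1177
 pin top z [0.1374 0.1415 0.1426]
```

Request:
play_rows([
  [0,0,0.0006,0],
  [0,0,0,0],
  [0,0,0,0],
  [0,0,0,0],
])

```text
t: 32.55
eef_pos: [0.5354, -0.0087, 0.2635]
tool_rot: [0.001, 0.691, 0.723, -0.001]
contact_force: [-6.0, -6.3, 12.5]
gripper_width: 0.437
```

```bash
python3 - <<'E'
from h import *
go(None,0,0); save('wrist','w19.png'); save('top','top5.png'); save('scene','s7.png'); go(None,0,0)
d=load('s7'); cv2.imwrite('pics/s7z.png',cv2.resize(d['frame'][150:330,270:450],None,fx=3.3,fy=3.3,interpolation=cv2.INTER_CUBIC))
E
python3 bar.py w19 top5 s7
```

```text
t 32.55 pos [ 0.5354 -0.0087  0.2635] jaw 2.56 tilt 0.1 F [-5.95 -6.26 12.48] w 0.0373 q [-0.63  0.52  0.68  2.04 -0.48  0.74  0.4 ]
t 32.7 pos [ 0.5354 -0.0087  0.2635] jaw 2.56 tilt 0.1 F [-5.62 -5.77 12.6 ] w 0.0367 q [-0.63  0.52  0.68  2.04 -0.48  0.74  0.4 ]
w19 12601 slope rad -0.0034 z at hinge 0.117 z at stage 0.1166
 pin top z [0.1399 0.1409 0.1413]
top5 269 slope rad -0.016 z at hinge 0.1182 z at stage 0.1163
 pin top z None
s7 359 slope rad -0.0031 z at hinge 0.1177 z at stage 0.1173
 pin top z [0.1384 0.1419 0.1429]
```

View pics/w19.png

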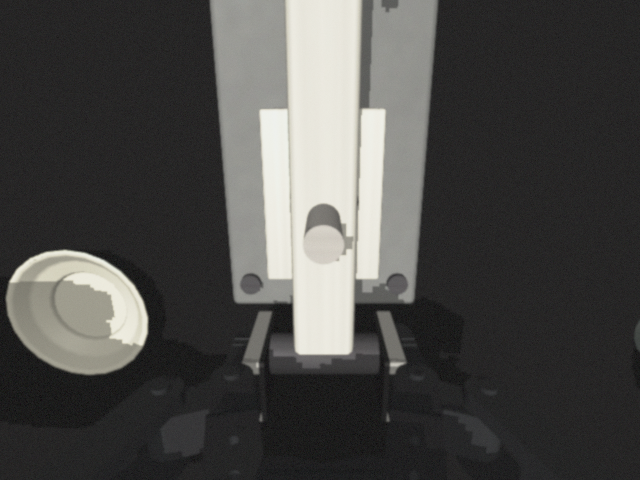

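View pics/s7z.png

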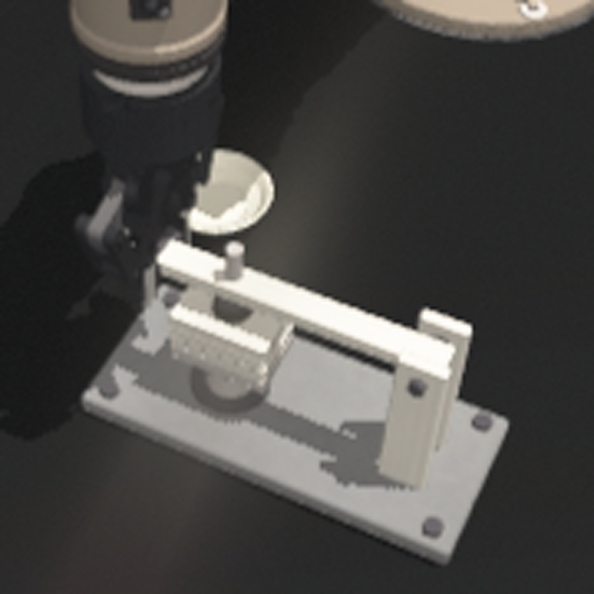

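```bash
python3 - <<'E'
from h import *
d=load('w19'); a=np.radians(2.6); ex=np.array([np.cos(a),np.sin(a)]); ey=np.array([-np.sin(a),np.cos(a)])
W=np.array([onplane(d,u,v,.0875)[:2] for u,v in ((261,109),(385,109),(379,278),(268,278))])
print((1000*np.c_[(W-[.5319,.0449])@ex,(W-[.5319,.0449])@ey]).round(1), 'ctr off wrist', (1000*(W.mean(0)-[.5319,.0449])).round(1))
t=load('top5'); rects(t,.01,thr=190,amin=60,amax=1500)
E
```

```text
[[-21.   30.8]
 [ 21.2  30.8]
 [ 21.9 -31.6]
 [-21.5 -31.6]] ctr off wrist [ 0.1 -0.4]
px [171. 332.] ctr mm 356.6 367.7 sides 86.9 85.6 long 0.3 depthz
px [349. 310.] ctr mm 404.5 -40.7 sides 67.3 42.7 long 130.8 depthz
px [456. 281.] ctr mm 470.1 -286.4 sides 62.5 42.6 long 116.0 depthz
px [432. 256.] ctr mm 527.3 -232.0 sides 30.9 30.6 long 134.3 depthz
px [275. 254.] ctr mm 533.0 129.9 sides 122.9 23.5 long 90.7 depthz
px [176. 179.] ctr mm 709.8 360.7 sides 30.6 30.5 long 0.3 depthz
```

The pile is within 0.5 mm of the stage centre and the bar is level and held. The spare plate and washer have not moved. Handing in.

```bash
python3 - <<'E'
from h import *
print(bot.hand_in())
E
```

```text
the job is handed in; nothing more can be done
None
```

I piled three plates on the stage, swung the bar down by its T handle and handed the job in at about 32.7 s with the bar still held down. The hand-in gave no verdict.

- **Height:** I measured the stage top at about 57 mm. Three plates bring the pile to about 87 mm, so I expect the foot to be pushed in about 7 mm.
- **Pile:** the top plate measured within 0.5 mm of the stage centre in the wrist view, lying square. The two plates below looked in line with it when placed, but the bar hid most of the pile at the end.
- **Bar:** its slope came to -0.003 rad in both the wrist and scene views. The upward force rose from about 10 to 12.5 N over the last 0.4 mm, so I judge it to be on its stop.
- **Foot:** while the bar dropped its last 2.5 mm, the top of the foot's pin stayed at the same height. That is how I judged the foot to be pressing on the pile.
- **Other things:** the spare plate and the washer measured where they started. I touched none of the other bystanders and saw none move, but I did not measure them all again.

**What disagreed or went wrong:**
- The top camera gave a noisier bar slope of -0.016 rad.
- The wrist and top cameras differed by a steady 2 to 3 mm, which cancelled because I picked up and placed by the same views.
- I typed one small drop into the wrong column during the bar swing, a 1.4 mm sideways slip that I corrected in the next move.
- A sideways force of about 6 N stayed on the grip at the end.

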